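Fold down the prep station's flap

ROBOT

A 6-joint arm with a two-finger parallel gripper is mounted at the origin on the work surface. World frame = base frame: x ahead of the robot, y to its left, z up, the work surface at z = 0. Lengths are in mm, angles in rad, forces in N, time in s.
With the tool pointing down it reaches from about 350 to 850 mm from the base axis. Payload 8.1 kg.
Tool frame: the origin (TCP) lies midway between the tips of the shut fingers; the grasp point (between the pads) lies 19 mm behind it; z points along the fingers, y is the line along which they close (so a half turn about z gives the same grasp; the last joint's range is limited). The gripper opens to 93 mm and grips with 3 to 60 N. Pads are 15 mm wide; open, the fingers measure 128 mm over their backs; the gripper's body (75 mm by 188 mm) begins 65 mm behind the grasp point.
Start: joints at [-1.295, 0.13, 1.488, -0, 1.523, -0.085], TCP at [211.834, -561.366, 218.635] pointing down, gripper open.
Joint ranges: [-2.96, 2.96], [-0.89, 2.26], [0.02, 2.5], [-1.34, 4.48], [0, 2.73], [-2.66, 2.66]. Speed limits (rad/s): [2.39, 2.39, 2.79, 3.14, 3.14, 3.14].

INTERFACE

Orientations are given as a unit quaternion [x, y, z, w].
In Python, from plant import manip gives the robot as it stands.
- The arm moves only by the shell command python3 -m pendant 'ROWS' [FORCE]. ROWS is JSON, a list of rows, each an object of numbers: "dx", "dy", "dz": the shift along the tool's x, y, z in m; "yaw": the turn about the tool's z in rad; "grip": the opening, from 0 (shut) to 1 (fully open). A call has 1 to 8 rows; each row shifts and turns the commanded pose from where the row before left it, along the tool's axes as they then stand; what a row does not reach is not made up. A row lasts 1/10 s, in which the tool goes at most 50 mm and 8.59 degrees, less where a joint would pass 70% of its speed; a pose out of reach is approached as far as the arm can. A call is refused whole if a number of a shift passes 0.05 or a number of a turn 0.15, either way. A call with a gripper value outside its range is refused whole. The fingers move at their own pace and stop on an object; FORCE is the grip in N (left out, the last holds). Time passes only in rows, so rows that do not move let the fingers close. It gives the time, the measured TCP pose, the force, the opening and the grip force at its end, in the units of the state.
- manip.read_state(): the state, without advancing time (a new reading comes with each control period).
- manip.get_image(name): name is "side" or "top"; returns a dict with "image" (400x640x3 uint8, blue, green, red), "range_z" (400x640 float32, mm along the optical axis (not along the pixel's ray), 0 where there is no reading), "fx", "fy", "cx", "cy" (pixels), "dist_coeffs" ([k1, k2, p1, p2, k3] as OpenCV has them; the pictures are not rectified), "world_from_camera" (4x4, takes a point from camera to world coordinates). Camera axes: x right, y up, looking along -z (the intrinsics and any distortion apply to the point x, -y, -z); pixel columns grow to the right and rows downward; lengths in mm; the calibration is good to about 2 mm. A picture is of the moment at which its call begins.
- manip.job_done(): hands the job in; it is judged then, once.
Trained networks look in a picture, given as the dict that the camera call returned (one of the last four; its "shot" number tells which), for a name from the list of things; names that differ only in an ending like _2 or _b are one class to them, and where a whole thing is asked for, a point or a joint stands for the part that bears it (a point fixed in the world has none). Each returns a list of dicts, best first, with "p" (0 to 1); they miss things now and then, are a little off and sometimes report something else, mostly with a low value. They report only what shows in the picture. A call takes as long as a camera call.
- manip.search_frame(target, picture): "position" ([column, row] in pixels, amid what is visible of it).
- manip.pinpoint(target, picture): "position" ([column, row] in pixels: a listed point, or the origin of a listed thing).
The state is a dict: "clock": time; "qpos": joint angles; "qd": joint speeds; "joint_torque": joint torques, N m; "position": TCP position; "eef_rot": TCP orientation; "force": force on the tool from outside, world axes, zero at the start; "torque": the same for the moment, N m; "finger_gap": finger opening in mm; "gripper_force": force on a finger pad.
Only numpy, scipy, OpenCV 4.12 (cv2) and the standard library are available. Lean on these libraries where they do the work, as an engineer would, in place of code of your own. Each camera call takes 0.05 s, during which the arm holds its last target. There are 200 camera calls.

TASK

Open the prep station's fold-down flap for service. Clear the loose carton from in front of it by laying it square on the carton stack to continue the running bond (bridging the two cartons below, in line with its neighbour). Pull both supports fully out while the flap is still upright, and only then lower the flap gently, without letting it fall, until it lies level on them; leave everything else, the rest of the stack included, where it stands.

Things in the scene. Friction and masses are not known exactly. Their poses are not given: they have to be found in the camera images.
- station: steel countertop drop-front station, 320 mm wide (y), 200 deep. Origin: on the worktop, mid-width, in the plane of its front face. +x points into the station, away from the robot; -x is the way the supports pull out; +y is the left as seen from the robot; z up. Base under the flap 60 mm high, cabinet behind it 214 high. The upright flap stands close behind the support knobs, so tilt the tool there.
- overshelf_lip (a point): middle of the front lower edge of the steel overshelf above the flap, fixed to the station, 316 mm up and 50 mm behind its front face. The lip runs the full width and is 40 mm high; baskets and a pot stand on the shelf up to 391 mm. A hand coming straight down on the flap handle strikes it: come in tilted, from the robot's side.
- flap (a joint): orange flap, 296 mm wide, 140 long, 14 thick, 0.6 kg, hinged along its lower edge. rad: 0 = upright, grows as its top comes down towards the robot, 1.571 = level on the pulled-out supports; unsupported it drops on to 1.75. The hinge has little friction: up to about 0.2 rad it stays, further down it falls if let go. Level, its underside is 60 mm above the worktop.
- flap_hinge (a point): point on the flap's hinge axis, mid-width, 60 mm above the worktop in the station's front plane. The axis runs along the station's y.
- flap_handle (a point): middle of the dark D-handle's round bar on the flap's free edge, 12 mm thick, 110 mm long along the station's y. It lies 182 mm from the hinge along the flap, and 7 mm behind the hinge plane when upright (7 mm above hinge height when level). Its axis is 38 mm clear of the flap's edge: fingers can straddle it, and it can turn in a light grip as the flap swings.
- left_support (a joint): left slide-out flap support, m: 0 = pushed in, 0.115 = fully out (stop). Aluminium bar 24 mm wide, 34 mm high, top 60 mm above the worktop, 125 mm to the left (+y) of the station's middle; slides along the station's -x with about 2 N of friction and stays where left.
- right_support (a joint): right slide-out flap support, as the left, 125 mm to the right (-y) of the station's middle.
- left_knob (a point): centre of the left support's black knob: a block 14 mm (station x) by 24 mm (y) by 28 mm (z), centre 42 mm above the worktop and 27 mm in front of the support's end, on a 12 mm thick stem; it moves with the support.
- right_knob (a point): centre of the right support's black knob, as the left.
- loose_carton_mid (a point): centre of the loose portion carton, cardboard with a red band: 90 mm (own x) by 48 mm (y) by 68 mm high (z), 0.15 to 0.31 kg, standing level on the worktop in front of the station where the flap must come down. Being 68 mm high it is too tall to stay under the lowered flap.
- stack_board: fixed white board 300 mm (own x) by 70 (y) by 6 thick, left or right of the station; origin at the centre of its underside. It carries cartons like the loose one, long sides along its x: lower course at x = -96, 0, +96 mm, one upper at x = -48. The free place of the bond is at x = +48 mm, y = 0: there a carton's centre is 108 mm above the worktop, 6 mm clear of its neighbour's end.
- carton_a_mid (a point): centre of the lower-course carton at the board's x = -96 mm.
- carton_b_mid (a point): centre of the lower-course carton at the board's x = 0.
- carton_c_mid (a point): centre of the lower-course carton at the board's x = +96 mm.
- carton_d_mid (a point): centre of the upper-course carton already laid at the board's x = -48 mm.
- ramekin_mid (a point): bystander: centre of a white ramekin, 44 mm across, 32 mm high, on the worktop between the loose carton and the station; it is low enough to stay under the lowered flap.
- cutlery_tray: bystander: white open tray of cutlery, 220 by 120 mm, 45 mm high, on the worktop on the other side of the station from the stack; origin at the centre of its underside.
- sauce_jar: bystander: amber jar with red cap, 50 mm across, 85 mm high, on the worktop beside the station; origin at the centre of its foot.
- tin_can: bystander: blue-labelled can, 50 mm across, 80 mm high, on the worktop beside the station, opposite the jar; origin at the centre of its foot.

How it is judged:
By the outcome, as a careful person would: the job done as asked, in the order asked, and still so for the second after the job is handed in, with the robot touching nothing.
It also fails if it takes over 67 s, if anything falls off the work surface, if the arm or the gripper's body presses on something with over 40 N, if the wrist force passes 120 N, or if a joint passes its speed limit or range.

## Working session

There is one attempt and no reset: what is moved stays moved. The work goes in short steps, Python scripts to look and compute and a shell command to move; the robot and the scene stay as the last step left them, time stands still between calls to the robot, and variables do not carry over. Pictures are saved under pics/ and viewed, at most 10 in all, crops included, and the job is handed in when it is done.

```bash
ls; mkdir -p pics; cat > h.py <<'E'
import numpy as np, cv2
from plant import manip
def cam(p):
    K=np.array([[p['fx'],0,p['cx']],[0,p['fy'],p['cy']],[0,0,1.]]);return K,np.array(p['dist_coeffs'],float),np.array(p['world_from_camera'])
def ray(p,uv):
    K,d,T=cam(p);n=cv2.undistortPoints(np.array([[uv]],float),K,d)[0,0]
    v=T[:3,:3]@np.array([n[0],-n[1],-1.]);return T[:3,3],v
def atz(p,uv,z):
    o,v=ray(p,uv);return o+v*(z-o[2])/v[2]
def atd(p,uv):
    u,w=int(round(uv[0])),int(round(uv[1]));a=p['range_z'][max(0,w-1):w+2,max(0,u-1):u+2];a=a[a>0]
    if not a.size:return None
    o,v=ray(p,uv);return o+v*np.median(a)
def proj(p,P):
    K,d,T=cam(p);q=np.linalg.inv(T)@np.append(P,1);return cv2.projectPoints(np.array([[q[0],-q[1],-q[2]]]),np.zeros(3),np.zeros(3),K,d)[0][0,0]
def cloud(p):
    K,d,T=cam(p);h,w=p['range_z'].shape;g=np.stack(np.meshgrid(np.arange(w),np.arange(h)),-1).reshape(-1,1,2).astype(float)
    n=cv2.undistortPoints(g,K,d)[:,0];z=p['range_z'].reshape(-1,1);c=np.c_[n[:,:1],-n[:,1:],-np.ones((len(n),1))]*z
    W=c@T[:3,:3].T+T[:3,3];W[z[:,0]==0]=np.nan;return W.reshape(h,w,3)
E
python3 - <<'E'
from h import *
np.set_printoptions(precision=1,suppress=True)
for c in('top','side'):
    p=manip.get_image(c);cv2.imwrite(f'pics/{c}1.png',p['image']);print(c,p['world_from_camera'][:3,3] if 0 else np.array(p['world_from_camera'])[:3,[2,3]].T)
    for n in 'station overshelf_lip flap_hinge flap_handle left_knob right_knob loose_carton_mid stack_board carton_a_mid carton_d_mid ramekin_mid cutlery_tray sauce_jar tin_can'.split():
        for r in manip.pinpoint(n,p)[:2 if 'carton' not in n else 4]: print(n,round(r['p'],2),np.array(r['position']),atd(p,r['position']))
print(manip.read_state())
E
python3 -m pendant --help 2>&1 | head -20
```

```text
pics
top [[  -0.2   -0.     1. ]
 [ 424.6   -2.8 1136.6]]
station 0.5 [323.4 174.9] [665.4  14.7   6. ]
overshelf_lip 0.75 [309.4 115. ] [784.4  45.  214.6]
flap_hinge 0.61 [321.1 159.4] [694.3  19.1  90.4]
flap_hinge 0.16 [209.6 236. ] [481.  374.3   4. ]
flap_handle 0.67 [318.9 145.3] [690.7  20.6 247.1]
left_knob 0.57 [284.5 183.4] [631.9 132.7  54.6]
right_knob 0.62 [365.2 170. ] [ 666.8 -113.3   53.8]
loose_carton_mid 0.7 [330.7 202.2] [569.   -6.   67.7]
stack_board 0.81 [451.2 229.1] [ 481.2 -352.1   70.6]
stack_board 0.57 [465.6 243.7] [ 437.6 -363.8  142. ]
carton_a_mid 0.94 [462.7 263.4] [ 383.4 -375.2   75.5]
carton_d_mid 0.6 [466.3 243.9] [ 437.1 -365.6  141.9]
carton_d_mid 0.56 [380.  138.4] [ 754.1 -157.6   87.6]
ramekin_mid 0.53 [319.9 176. ] [661.1  25.8  11. ]
ramekin_mid 0.19 [461.5 263.1] [ 384.4 -371.8   75.7]
cutlery_tray 0.62 [211.3 234.5] [485.5 369.1   3.9]
sauce_jar 0.7 [379.4 139. ] [ 752.1 -155.6   88.4]
sauce_jar 0.49 [452.1 198.6] [ 569.8 -360.7   73.3]
tin_can 0.55 [258.9 161. ] [703.8 210.8  55.5]
tin_can 0.18 [456.6 230.2] [ 475.8 -354.1  109.2]
side [
[... 558 characters left out ...]
 70.6]
carton_d_mid 0.67 [282.6 319.9] [ 431.2 -399.3  141.8]
ramekin_mid 0.43 [347.4 232.1] [659.3  27.   10.9]
cutlery_tray 0.61 [281.4 179.3] [480.9 310.5  39.1]
cutlery_tray 0.41 [344.9 236.5] [647.    3.3  14.7]
sauce_jar 0.29 [305.5 337.4] [ 479.5 -399.2   73.5]
{'clock': 1.5, 'qpos': array([-1.3,  0.1,  1.5,  0. ,  1.5, -0.1]), 'qd': array([-0., -0.,  0., -0., -0., -0.]), 'joint_torque': array([  0. , -56. , -49.2,   0.1,   0. ,   0. ]), 'position': array([ 211.8, -561.4,  218.6]), 'eef_rot': array([ 1. ,  0.2,  0. , -0. ]), 'force': array([0.1, 0.8, 0.1]), 'torque': array([ 0., -0., -0.]), 'gripper_force': 0.0, 'finger_gap': 92.98446411120392}
invalid input: not JSON, or not a number
```

```bash
python3 - <<'E'
import cv2
for c in('top','side'):
    im=cv2.imread(f'pics/{c}1.png'); cv2.imwrite(f'pics/{c}1c.png',cv2.resize(im[90:390,170:490],None,fx=2,fy=2,interpolation=cv2.INTER_CUBIC) if c=='top' else cv2.resize(im[90:390,200:480],None,fx=2,fy=2,interpolation=cv2.INTER_CUBIC))
E
```

```text
(no output)
```

View pics/top1c.png

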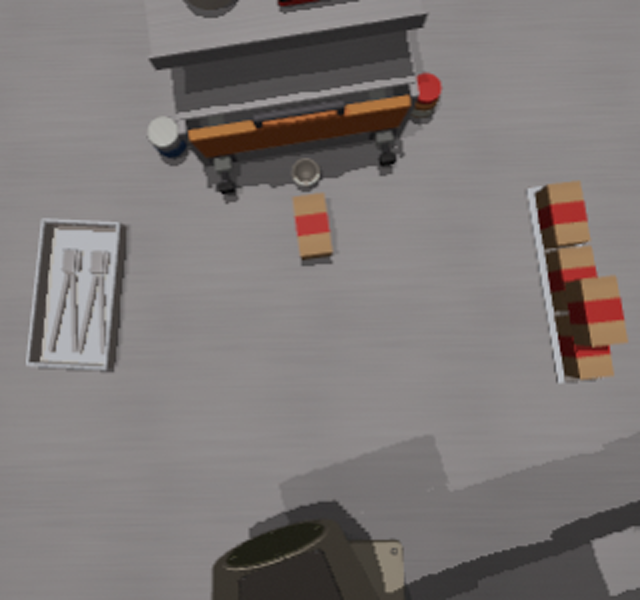

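View pics/side1c.png

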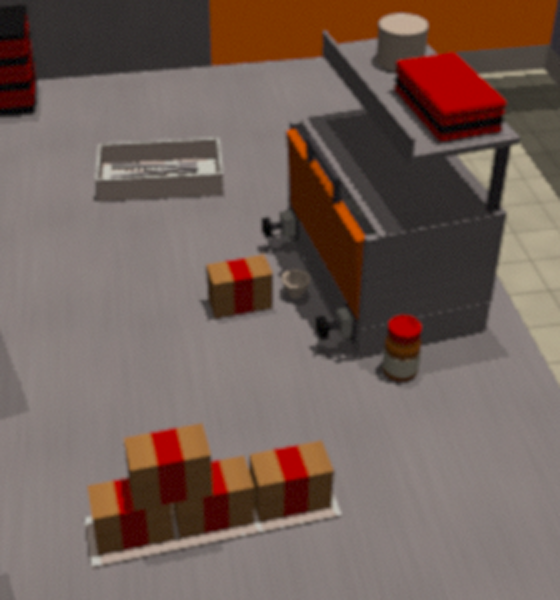

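```bash
python3 -m pendant '[{"pitch":0.0}]'; python3 -m pendant '[]'
```

```text
validation failed for argument at $[0]...
validation failed for argument at $...
```

```bash
python3 - <<'E'
from h import *
np.set_printoptions(precision=1,suppress=True)
p=manip.get_image('top');s=manip.get_image('side')
W=np.concatenate([cloud(p).reshape(-1,3),cloud(s).reshape(-1,3)])
W=W[~np.isnan(W[:,0])]
C=np.concatenate([p['image'].reshape(-1,3)[~np.isnan(cloud(p).reshape(-1,3)[:,0])],s['image'].reshape(-1,3)[~np.isnan(cloud(s).reshape(-1,3)[:,0])]]).astype(int)
def rect(m,l):
    q=W[m][:,:2].astype(np.float32)
    (c,sz,a)=cv2.minAreaRect(q);print(l,len(q),np.array(c),np.array(sz),a,'zmed',np.median(W[m][:,2]))
x,y,z=W.T
rect((z>63)&(z<73)&(abs(x-565)<75)&(abs(y+10)<60),'loose')
rect((z>136)&(z<147)&(abs(x-437)<70)&(abs(y+365)<60),'d')
rect((z>69)&(z<80)&(abs(x-570)<58)&(abs(y+355)<60),'c')
# flap: orange
f=(C[:,2]>1.8*C[:,0])&(C[:,2]>90)&(C[:,1]<0.6*C[:,2])&(C[:,1]>.3*C[:,2])&(abs(x-700)<60)&(abs(y)<170)&(z>75)&(z<190)
q=W[f];a=np.polyfit(q[:,1],q[:,0],1);print('flap x=',a,len(q),q[:,1].min(),q[:,1].max(),q[:,2].min(),q[:,2].max(), np.std(q[:,0]-np.polyval(a,q[:,1])))
f=(abs(z-241)<12)&(abs(x-700)<40)&(abs(y-15)<90);q=W[f];print('handle',len(q),q.mean(0),q.min(0),q.max(0))
for n in('left_knob','right_knob','flap_hinge','station','flap_handle','ramekin_mid','overshelf_lip'):
    zz=dict(left_knob=42,right_knob=42,flap_hinge=60,station=0,flap_handle=242,ramekin_mid=16,overshelf_lip=316)[n]
    for v,nm in((p,'top'),(s,'side')):
        r=manip.pinpoint(n,v)
        if r:print(n,nm,round(r[0]['p'],2),atz(v,r[0]['position'],zz))
for yk in(126,-116):
    m=(z>30)&(z<64)&(abs(x-645)<35)&(abs(y-yk)<35);q=W[m];print('k',len(q),q.min(0),q.max(0),np.median(q,0))
E
```

```text
loose 816 [571.2   7.8] [90.9 55.5] 7.329784870147705 zmed 67.48657725204214
d 1386 [ 434.6 -380. ] [91.2 55.1] 6.9366631507873535 zmed 141.2775514461602
c 1394 [ 567.1 -368.2] [113.2  53.5] 3.4614784717559814 zmed 73.24924081097618
flap x= [ -0.2 724.5] 12 -169.3249350712591 169.20549507457895 82.69902927881162 188.13568477632305 2.631625760342533
handle 377 [691.6  17.  244.8] [679.5 -41.6 229. ] [705.7  81.5 251.4]
left_knob top 0.65 [635.8 129.6  42. ]
left_knob side 0.73 [644.4 165.   42. ]
right_knob top 0.66 [ 673.9 -113.8   42. ]
right_knob side 0.49 [667.9 -98.9  42. ]
flap_hinge top 0.71 [690.9  19.7  60. ]
flap_hinge side 0.88 [696.9  16.2  60. ]
station top 0.92 [695.9  18.9   0. ]
station side 0.6 [693.2  12.5  -0. ]
flap_handle top 0.98 [695.4  21.4 242. ]
flap_handle side 0.81 [687.7  12.6 242. ]
ramekin_mid top 0.58 [657.6  29.8  16. ]
ramekin_mid side 0.72 [649.7  22.8  16. ]
overshelf_lip top 0.57 [751.1  35.6 316. ]
overshelf_lip side 0.82 [748.6  40.  316. ]
k 298 [626.3 123.1  30.1] [679.6 160.9  63.2] [659.1 138.   52.5]
k 119 [ 664.  -123.6   30.7] [678.8 -97.8  60.7] [ 669.7 -112.7   52.2]
```

```bash
cat >> h.py <<'E'
from scipy.spatial.transform import Rotation as R
from scipy.optimize import minimize
def need(x,y,z,psi=None):
    """psi: wanted world angle of tool y (mod pi)"""
    s=manip.read_state();M=R.from_quat(s['eef_rot']).as_matrix()
    d=M.T@(np.array([x,y,z])-s['position'])/1000
    cur=np.arctan2(M[1,1],M[0,1]);t=0
    if psi is not None: t=-(((psi-cur)+np.pi/2)%np.pi-np.pi/2)
    c,q=np.cos(t),np.sin(t)
    print('tilt z',np.round(M[:,2],3),'psi %.3f'%cur,'| yaw %.3f'%t,'| shift before yaw',np.round(d,4),'| after yaw',np.round([c*d[0]+q*d[1],-q*d[0]+c*d[1],d[2]],4),'q6 %.2f clk %.1f F'%(s['qpos'][5],s['clock']),np.round(s['force'],1),'gap %.1f'%s['finger_gap'],'pos',np.round(s['position'],1))
def boxfit(P,x0,L,Wd):
    """fit rectangle L x Wd to outline of 2d points"""
    def f(v):
        c,s=np.cos(v[2]),np.sin(v[2]);d=P-v[:2];a=abs(d@[c,s])-L/2;b=abs(d@[-s,c])-Wd/2
        o=np.maximum(np.maximum(a,b),0);return np.minimum(o,6).sum()
    return min((minimize(f,np.array(x0)+[i,j,k],method='Nelder-Mead',options=dict(initial_simplex=None)) for i in(-5,5) for j in(-5,5) for k in(-.06,.06)),key=lambda r:r.fun)
E
cat > m.py <<'E'
from h import *
np.set_printoptions(precision=2,suppress=True)
V={n:manip.get_image(n) for n in('top','side')}
for vn,v in V.items():
    W=cloud(v).reshape(-1,3);x,y,z=W.T
    for nm,(cx,cy,zt,L) in dict(loose=(569,-2,68,90),d=(436,-372,142,90),c=(572,-360,74,90)).items():
        m=(abs(z-zt)<3.5)&(abs(x-cx)<65)&(abs(y-cy)<45)
        if nm=='c': m&=(x>cx-46)
        P=W[m][:,:2]
        r=boxfit(P,[cx,cy,.12],L,48);print(vn,nm,len(P),r.x,r.fun/len(P),'z',np.median(z[m]))
    for nm,zz,bx,by in(('cabinet214',214,(700,760),(-150,180)),('flaptop200',200,(670,740),(-140,160)),('handle',247,(670,720),(-50,90))):
        m=(abs(z-zz)<4)&(x>bx[0])&(x<bx[1])&(y>by[0])&(y<by[1]);P=W[m][:,:2]
        if len(P)>20:
            l=cv2.fitLine(P.astype(np.float32),cv2.DIST_HUBER,0,.01,.01).ravel();print(vn,nm,len(P),'ang',np.arctan2(l[1],l[0])%np.pi-np.pi/2,'c',P.mean(0),P.min(0),P.max(0))
    for n,zz in(('stack_board',0),('loose_carton_mid',34),('carton_a_mid',40),('carton_d_mid',108),('left_knob',42),('right_knob',42)):
        for r in manip.pinpoint(n,v)[:4]:
            if r['p']>.3: print(vn,n,round(r['p'],2),atz(v,r['position'],zz)[:2])
need(570,0,150,.128+np.pi/2)
E
python3 m.py
```

```text
top loose 433 [571.4    7.44   0.11] 0.0022628811112331195 z 67.65579856447289
top d 597 [ 435.32 -378.89    0.09] 0.007361231722844699 z 141.73450949286985
top c 484 [ 576.95 -366.93    0.09] 0.14592462631941205 z 73.72312534245305
top cabinet214 1946 ang 0.056866646 c [735.84  42.92] [ 700.04 -137.4 ] [759.99 179.82]
top flaptop200 321 ang 0.13956583 c [694.3   15.23] [ 670.15 -138.06] [735.97 157.45]
top handle 208 ang 0.13497114 c [691.72  21.35] [679.65 -40.68] [704.01  81.55]
top stack_board 0.31 [483.94 374.48]
top loose_carton_mid 0.78 [577.08  -0.97]
top loose_carton_mid 0.34 [ 581.02 -371.92]
top carton_a_mid 0.74 [ 381.18 -389.27]
top carton_d_mid 0.56 [ 436.08 -380.56]
top left_knob 0.64 [642.54 136.04]
top right_knob 0.65 [ 669.83 -112.37]
side loose 298 [571.4    7.86   0.13] 0.13224423019590148 z 67.38768201595775
side d 678 [ 434.74 -380.28    0.09] 0.04545696063172766 z 141.11485285527084
side c 606 [ 577.31 -367.76    0.09] 0.15379011524991126 z 73.12290465007112
side cabinet214 922 ang 0.057054162 c [736.63  25.8 ] [ 700.15 -139.24] [759.95 179.69]
side flaptop200 284 ang 0.15400743 c [698.77 -11.91] [ 670.3  -138.57] [739.91 159.11]
side handle 93 ang 0.12963808 c [691.86  14.64] [680.6 -40.3] [704.86  76.89]
side stack_board 0.77 [ 469.78 -367.26]
side loose_carton_mid 0.98 [565.53  17.7 ]
side carton_a_mid 0.58 [ 387.21 -390.87]
side carton_a_mid 0.41 [564.74  -5.51]
side carton_d_mid 0.72 [ 428.16 -374.65]
side left_knob 0.72 [641.98 152.56]
side right_knob 0.62 [666.45 -99.1 ]
tilt z [-0. -0. -1.] psi -1.210 | yaw 0.233 | shift before yaw [ 0.53 -0.4   0.07] | after yaw [ 0.43 -0.51  0.07] q6 -0.09 clk 3.0 F [-0.1  0.  -0.3] gap 93.2 pos [ 211.8 -561.4  218.7]
```

```bash
python3 -m pendant '[{"yaw":0.123},{"yaw":0.123},{"dx":0.03,"dy":-0.036},{"dx":0.03,"dy":-0.036},{"dx":0.03,"dy":-0.036},{"dx":0.03,"dy":-0.036},{"dx":0.03,"dy":-0.036},{"dx":0.03,"dy":-0.036}]'; python3 -c "
from h import *
need(571.4,7.6,120,.115+np.pi/2)"
```

```text
tilt z [-0. -0. -1.] psi -1.210 | yaw 0.246 | shift before yaw [ 0.5373 -0.4054  0.0986] | after yaw [ 0.4225 -0.524   0.0986] q6 -0.09 clk 3.0 F [-0.1  0.  -0.3] gap 93.2 pos [ 211.8 -561.4  218.7]validation failed for argument at $[0]...
```

```bash
python3 -m pendant '[{"dx":0,"dy":0,"dz":0,"yaw":0.123,"grip":1},{"dx":0,"dy":0,"dz":0,"yaw":0.123,"grip":1},{"dx":0.03,"dy":-0.036,"dz":0,"yaw":0,"grip":1},{"dx":0.03,"dy":-0.036,"dz":0,"yaw":0,"grip":1},{"dx":0.03,"dy":-0.036,"dz":0,"yaw":0,"grip":1},{"dx":0.03,"dy":-0.036,"dz":0,"yaw":0,"grip":1},{"dx":0.03,"dy":-0.036,"dz":0,"yaw":0,"grip":1},{"dx":0.03,"dy":-0.036,"dz":0,"yaw":0,"grip":1}]'; python3 -c "
from h import *
need(571.4,7.6,120,.115+np.pi/2)"
```

```text
clock: 3.8
position: [366.6, -324.6, 218.9]
eef_rot: [0.998, 0.057, 0.0, 0.0]
force: [0.3, -0.8, -0.2]
finger_gap: 93.3
gripper_force: 0.0
tilt z [ 0.001 -0.    -1.   ] psi -1.456 | yaw -0.001 | shift before yaw [ 0.2413 -0.3067  0.0988] | after yaw [ 0.2415 -0.3065  0.0988] q6 0.63 clk 3.8 F [ 0.3 -0.8 -0.2] gap 93.3 pos [ 366.6 -324.6  218.9]
```

```bash
python3 -m pendant '[{"dx":0.03,"dy":-0.038,"dz":0,"yaw":0,"pitch":0,"roll":0,"grip":1}]'|head -3;  python3 -m pendant '[{"dx":0.03,"dy":-0.038,"dz":0,"yaw":0,"grip":1},{"dx":0.03,"dy":-0.038,"dz":0.01,"yaw":0,"grip":1},{"dx":0.03,"dy":-0.038,"dz":0.01,"yaw":0,"grip":1},{"dx":0.03,"dy":-0.038,"dz":0.01,"yaw":0,"grip":1},{"dx":0.03,"dy":-0.038,"dz":0.01,"yaw":0,"grip":1},{"dx":0.03,"dy":-0.038,"dz":0.02,"yaw":0,"grip":1},{"dx":0.03,"dy":-0.038,"dz":0.02,"yaw":0,"grip":1},{"dx":0.03,"dy":-0.038,"dz":0.02,"yaw":0,"grip":1}]'; python3 -c "
from h import *
need(571.4,7.6,24,.115+np.pi/2)"
```

```text
clock: 4.6
position: [567.0, -0.4, 121.0]
eef_rot: [0.998, 0.057, 0.0, 0.0]
force: [0.7, -0.8, -0.0]
finger_gap: 93.2
gripper_force: 0.0
tilt z [ 0.001 -0.    -1.   ] psi -1.456 | yaw -0.000 | shift before yaw [ 0.0052 -0.0075  0.097 ] | after yaw [ 0.0052 -0.0075  0.097 ] q6 1.36 clk 4.6 F [ 0.7 -0.8 -0. ] gap 93.2 pos [ 5.67e+02 -4.00e-01  1.21e+02]validation failed for argument at $[0]...
```

```bash
python3 -m pendant '[{"dx":0.005,"dy":-0.0075,"dz":0.02,"yaw":0,"grip":1},{"dx":0,"dy":0,"dz":0.04,"yaw":0,"grip":1},{"dx":0,"dy":0,"dz":0.03,"yaw":0,"grip":1},{"dx":0,"dy":0,"dz":0.007,"yaw":0,"grip":0.6},{"dx":0,"dy":0,"dz":0,"yaw":0,"grip":0.4},{"dx":0,"dy":0,"dz":0,"yaw":0,"grip":0.4},{"dx":0,"dy":0,"dz":0,"yaw":0,"grip":0.4},{"dx":0,"dy":0,"dz":0,"yaw":0,"grip":0.4}]' 15
```

```text
clock: 5.4
position: [571.6, 5.5, 26.4]
eef_rot: [0.998, 0.057, 0.002, 0.0]
force: [0.4, 1.6, 1.2]
finger_gap: 57.4
gripper_force: 0.7
```

```bash
python3 -m pendant '[{"dx":0,"dy":0,"dz":0,"yaw":0,"grip":0.3},{"dx":0,"dy":0,"dz":0,"yaw":0,"grip":0.3},{"dx":0,"dy":0,"dz":-0.03,"yaw":0,"grip":0.3},{"dx":0,"dy":0,"dz":-0.05,"yaw":0,"grip":0.3},{"dx":0,"dy":0,"dz":-0.05,"yaw":0,"grip":0.3},{"dx":0,"dy":0,"dz":-0.03,"yaw":0,"grip":0.3}]' 15; python3 -c "
from h import *
need(530,-371.3,180,.088+np.pi/2)"
```

```text
clock: 6.0
position: [571.3, 5.5, 188.7]
eef_rot: [0.998, 0.057, 0.002, 0.0]
force: [0.8, -1.9, -0.7]
finger_gap: 47.8
gripper_force: 15.0
tilt z [ 0.004 -0.001 -1.   ] psi -1.456 | yaw 0.027 | shift before yaw [-0.0842  0.3695  0.0088] | after yaw [-0.0743  0.3717  0.0088] q6 1.38 clk 6.0 F [ 0.8 -1.9 -0.7] gap 47.8 pos [571.3   5.5 188.7]
```

```bash
python3 -m pendant '[{"dx":-0.009,"dy":0.046,"dz":0,"yaw":0.027,"grip":0.3},{"dx":-0.009,"dy":0.047,"dz":0,"yaw":0,"grip":0.3},{"dx":-0.009,"dy":0.047,"dz":0,"yaw":0,"grip":0.3},{"dx":-0.009,"dy":0.047,"dz":0,"yaw":0,"grip":0.3},{"dx":-0.009,"dy":0.047,"dz":0,"yaw":0,"grip":0.3},{"dx":-0.009,"dy":0.047,"dz":0,"yaw":0,"grip":0.3},{"dx":-0.01,"dy":0.047,"dz":0,"yaw":0,"grip":0.3},{"dx":-0.01,"dy":0.044,"dz":0,"yaw":0,"grip":0.3}]' 15; python3 - <<'E'
from h import *
np.set_printoptions(precision=2,suppress=True)
need(530,-371.3,101,.088+np.pi/2)
v=manip.get_image('side');W=cloud(v).reshape(-1,3);x,y,z=W.T
m=(abs(x-500)<150)&(abs(y+371)<60)
h=np.histogram(z[m&(z>120)],bins=np.arange(120,320,6));print(dict(zip(h[1].astype(int),h[0])))
s=manip.read_state();zt=s['position'][2]-26.4+68
im=v['image'].reshape(-1,3).astype(int)
mm=(abs(x-530)<65)&(abs(y+371)<45)&(abs(z-zt)<5)&(im[:,2]>1.3*im[:,0]);P=W[mm][:,:2];print(len(P),P.min(0),P.max(0),zt,np.median(z[mm]))
if len(P)>30: r=boxfit(P,[530,-371,.09],90,48);print(r.x,r.fun/len(P))
cv2.imwrite('pics/s2.png',cv2.resize(v['image'][180:390,220:480],None,fx=3,fy=2.8))
E
```

```text
clock: 6.8
position: [529.3, -373.5, 183.8]
eef_rot: [0.999, 0.044, -0.0, -0.0]
force: [0.3, 0.1, -1.6]
finger_gap: 48.0
gripper_force: 15.0
tilt z [-0.  0. -1.] psi -1.483 | yaw -0.001 | shift before yaw [ 0.   -0.    0.08] | after yaw [ 0.   -0.    0.08] q6 0.79 clk 6.8 F [ 0.3  0.1 -1.6] gap 48.0 pos [ 529.3 -373.5  183.8]
{np.int64(120): np.int64(72), np.int64(126): np.int64(78), np.int64(132): np.int64(92), np.int64(138): np.int64(682), np.int64(144): np.int64(20), np.int64(150): np.int64(4), np.int64(156): np.int64(65), np.int64(162): np.int64(83), np.int64(168): np.int64(80), np.int64(174): np.int64(72), np.int64(180): np.int64(64), np.int64(186): np.int64(80), np.int64(192): np.int64(76), np.int64(198): np.int64(63), np.int64(204): np.int64(49), np.int64(210): np.int64(43), np.int64(216): np.int64(30), np.int64(222): np.int64(171), np.int64(228): np.int64(4), np.int64(234): np.int64(0), np.int64(240): np.int64(6), np.int64(246): np.int64(9), np.int64(252): np.int64(2), np.int64(258): np.int64(0), np.int64(264): np.int64(1), np.int64(270): np.int64(18), np.int64(276): np.int64(23), np.int64(282): np.int64(88), np.int64(288): np.int64(251), np.int64(294): np.int64(24), np.int64(300): np.int64(79), np.int64(306): np.int64(195), np.int64(312): np.int64(76)}
185 [ 482.84 -404.32] [ 510.08 -352.46] 225.1012147042618 225.25251092810663
[ 525.8  -379.36    0.03] 0.021439577388532402
```

View pics/s2.png

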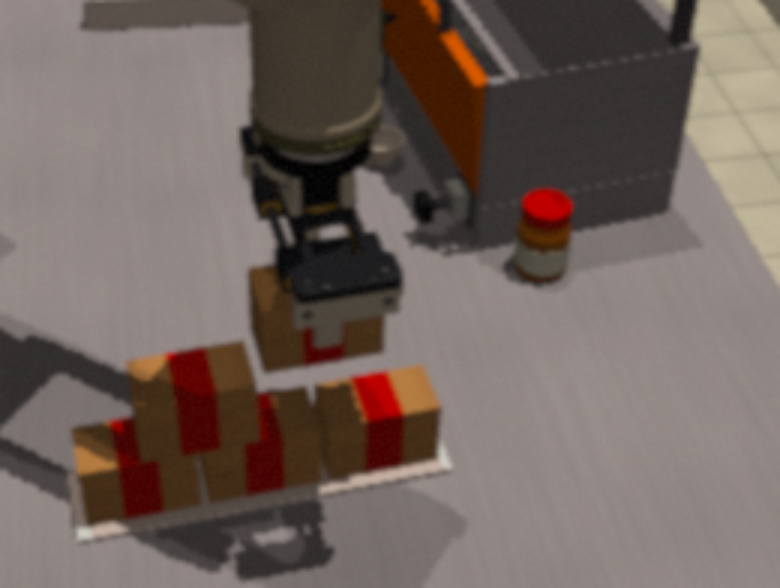

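```bash
python3 -m pendant '[{"dx":0.001,"dy":-0.002,"dz":0.02,"yaw":0,"grip":0.3},{"dx":0,"dy":0,"dz":0.03,"yaw":0,"grip":0.3},{"dx":0,"dy":0,"dz":0.02,"yaw":0,"grip":0.3},{"dx":0,"dy":0,"dz":0.008,"yaw":0,"grip":0.3},{"dx":0,"dy":0,"dz":0,"yaw":0,"grip":0.3},{"dx":0,"dy":0,"dz":0,"yaw":0,"grip":0.3}]' 15; python3 -c "
from h import *
need(530,-371.3,100.4,.088+np.pi/2)"
```

```text
clock: 7.45
position: [531.6, -369.7, 107.4]
eef_rot: [0.999, 0.044, 0.0, 0.0]
force: [0.4, -0.3, -1.8]
finger_gap: 48.3
gripper_force: 15.0
tilt z [ 0.001 -0.001 -1.   ] psi -1.483 | yaw -0.000 | shift before yaw [-0.0017  0.0015  0.007 ] | after yaw [-0.0017  0.0015  0.007 ] q6 0.80 clk 7.5 F [ 0.4 -0.3 -1.8] gap 48.3 pos [ 531.6 -369.7  107.4]
```

```bash
python3 -m pendant '[{"dx":-0.001,"dy":0.0015,"dz":0.003,"yaw":0,"grip":0.3},{"dx":0,"dy":0,"dz":0.002,"yaw":0,"grip":0.3},{"dx":0,"dy":0,"dz":0,"yaw":0,"grip":0.3},{"dx":0,"dy":0,"dz":0.001,"yaw":0,"grip":0.3},{"dx":0,"dy":0,"dz":0,"yaw":0,"grip":0.3},{"dx":0,"dy":0,"dz":0,"yaw":0,"grip":0.3}]' 15; python3 -c "
from h import *
need(530,-371.3,100.4,.088+np.pi/2)"
```

```text
clock: 8.05
position: [530.3, -370.9, 100.4]
eef_rot: [0.999, 0.044, 0.0, -0.0]
force: [-0.2, -0.3, -2.5]
finger_gap: 48.1
gripper_force: 15.0
tilt z [ 0.  0. -1.] psi -1.483 | yaw -0.000 | shift before yaw [-0.0003  0.0004  0.    ] | after yaw [-0.0003  0.0004  0.    ] q6 0.79 clk 8.1 F [-0.2 -0.3 -2.5] gap 48.1 pos [ 530.3 -370.9  100.4]
```

```bash
python3 -m pendant '[{"dx":0,"dy":0,"dz":0.001,"yaw":0,"grip":0.3},{"dx":0,"dy":0,"dz":0,"yaw":0,"grip":0.3},{"dx":0,"dy":0,"dz":0,"yaw":0,"grip":0.3}]' 15
```

```text
clock: 8.35
position: [530.4, -371.1, 99.7]
eef_rot: [0.999, 0.044, 0.0, 0.0]
force: [0.3, 0.4, -1.0]
finger_gap: 47.9
gripper_force: 15.0
```

```bash
python3 -m pendant '[{"dx":0,"dy":0,"dz":0.0007,"yaw":0,"grip":0.3},{"dx":0,"dy":0,"dz":0,"yaw":0,"grip":0.5},{"dx":0,"dy":0,"dz":0,"yaw":0,"grip":0.65},{"dx":0,"dy":0,"dz":0,"yaw":0,"grip":0.8},{"dx":0,"dy":0,"dz":0,"yaw":0,"grip":0.8},{"dx":0,"dy":0,"dz":-0.03,"yaw":0,"grip":0.8},{"dx":0,"dy":0,"dz":-0.05,"yaw":0,"grip":0.8},{"dx":0,"dy":0,"dz":-0.05,"yaw":0,"grip":0.8}]' 15
```

```text
clock: 9.15
position: [529.5, -370.3, 228.7]
eef_rot: [0.999, 0.044, -0.001, -0.001]
force: [1.1, -1.1, 0.2]
finger_gap: 74.3
gripper_force: 0.0
```

```bash
cat > st.py <<'E'
from h import *
np.set_printoptions(precision=2,suppress=True)
V={n:manip.get_image(n) for n in('top','side')}
def tri(n):
    A=[];
    for v in V.values():
        r=manip.pinpoint(n,v)
        if r:A.append(ray(v,r[0]['position']))
    if len(A)<2:return None
    S=np.zeros((3,3));b=np.zeros(3)
    for o,d in A:
        d=d/np.linalg.norm(d);Q=np.eye(3)-np.outer(d,d);S+=Q;b+=Q@o
    return np.linalg.solve(S,b)
for n in('left_knob','right_knob','flap_handle','flap_hinge','station','overshelf_lip','ramekin_mid'):print(n,tri(n))
for vn,v in V.items():
    W=cloud(v).reshape(-1,3);x,y,z=W.T;im=v['image'].reshape(-1,3).astype(int)
    org=(im[:,2]>1.6*im[:,0]+20)&(abs(x-700)<60)
    m=org&(abs(z-200)<3)&(y<160)&(y>-140);P=W[m]
    if len(P)>10:
        # front edge of the flap's top: lowest x per y bin
        b=np.array([[yy+10,*np.percentile(P[abs(P[:,1]-yy-10)<10][:,0],[10,50,90])] for yy in range(-140,160,20) if (abs(P[:,1]-yy-10)<10).sum()>5])
        for k in(1,2,3): print(vn,'flaptop',len(b),np.polyfit(b[:,0],b[:,k],1),P[:,1].min(),P[:,1].max())
    m=org&(z>90)&(z<190);P=W[m]
    if len(P)>30: print(vn,'flapface',np.polyfit(P[:,1],P[:,0],1),len(P))
    for nm,cx,cy in(('L',640,138),('R',670,-113)):
        m=(z>46)&(z<59)&(abs(x-cx)<20)&(abs(y-cy)<25)&(im.sum(1)<150);P=W[m];print(vn,nm,len(P),P.min(0),P.max(0),np.median(P,0)) if len(P) else 0
    m=(abs(z-142)<3.5)&(abs(x-530)<65)&(abs(y+371)<45)&(x>482);P=W[m][:,:2];r=boxfit(P,[530,-371,.09],90,48);print(vn,'placed',len(P),r.x,r.fun/max(1,len(P)))
    m=(abs(z-142)<3.5)&(abs(x-436)<65)&(abs(y+378)<45)&(x<482);P=W[m][:,:2];r=boxfit(P,[436,-378,.09],90,48);print(vn,'d',len(P),r.x,r.fun/max(1,len(P)))
cv2.imwrite('pics/t3.png',cv2.resize(V['top']['image'][110:290,240:480],None,fx=3.2,fy=3.2,interpolation=cv2.INTER_CUBIC))
E
python3 st.py
```

```text
left_knob [ 743.09  236.06 -701.52]
right_knob [ 669.03 -108.29   45.77]
flap_handle [689.52  19.62 239.9 ]
flap_hinge [687.5   17.26  64.51]
station None
overshelf_lip [745.18  36.36 316.24]
ramekin_mid [662.44  26.23   2.73]
top flaptop 15 [ -0.13 691.21] -138.23501119107777 157.9303071338278
top flaptop 15 [ -0.13 695.21] -138.23501119107777 157.9303071338278
top flaptop 15 [ -0.14 701.28] -138.23501119107777 157.9303071338278
top flapface [ -0.13 695.15] 743
top L 44 [626.99 125.2   46.33] [656.67 149.24  58.65] [635.73 138.21  53.46]
top R 41 [ 664.53 -118.96   46.07] [686.83 -97.92  58.01] [ 672.17 -107.03   53.92]
top placed 115 [ 526.89 -372.26    0.11] 0.00021211142105704415
top d 129 [ 454.94 -370.23    0.03] 0.0
side flaptop 11 [ -0.13 691.05] -127.32600786926753 122.39025501888659
side flaptop 11 [ -0.13 694.98] -127.32600786926753 122.39025501888659
side flaptop 11 [ -0.14 701.05] -127.32600786926753 122.39025501888659
side flapface [  0.01 697.88] 897
side R 41 [ 663.69 -122.96   46.05] [689.08 -96.8   57.24] [ 672.   -112.78   52.74]
side placed 659 [ 530.42 -373.77    0.09] 0.050978966224971035
side d 674 [ 434.71 -380.55    0.09] 0.05224793613665639
```

View pics/t3.png

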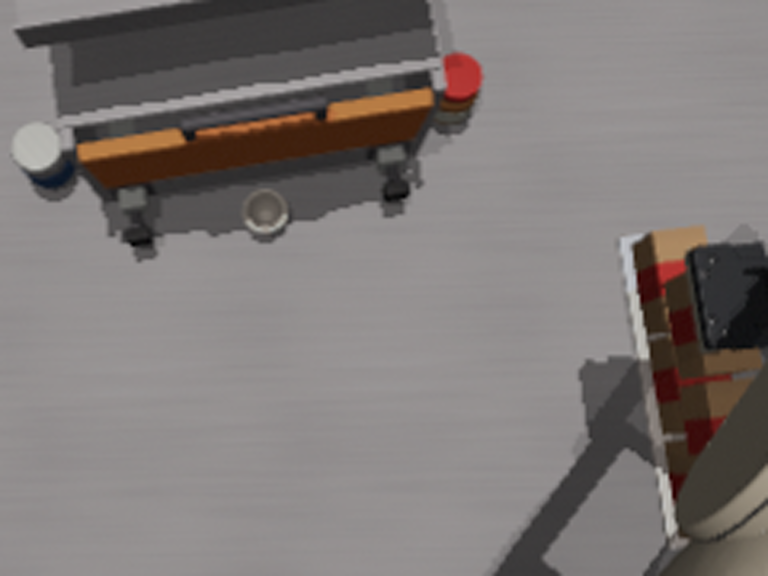

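```bash
python3 -c "
from h import *
need(662,-110.3,130,.133+np.pi/2)"
```

```text
tilt z [-0.  0. -1.] psi -1.483 | yaw -0.045 | shift before yaw [ 0.1542 -0.2481  0.0985] | after yaw [ 0.1652 -0.2408  0.0985] q6 0.79 clk 9.9 F [ 0.4  0.1 -0.3] gap 74.4 pos [ 530.2 -370.9  228.5]
```

```bash
python3 -m pendant '[{"dx":0.02,"dy":-0.035,"dz":0,"yaw":-0.045,"grip":0.8},{"dx":0.024,"dy":-0.035,"dz":0.012,"yaw":0,"grip":0.8},{"dx":0.024,"dy":-0.035,"dz":0.016,"yaw":0,"grip":0.8},{"dx":0.024,"dy":-0.035,"dz":0.016,"yaw":0,"grip":0.8},{"dx":0.024,"dy":-0.035,"dz":0.016,"yaw":0,"grip":0.8},{"dx":0.024,"dy":-0.035,"dz":0.018,"yaw":0,"grip":0.8},{"dx":0.024,"dy":-0.031,"dz":0.02,"yaw":0,"grip":0.8},{"dx":0,"dy":0,"dz":0,"yaw":0,"grip":0.8}]' 12; python3 - <<'E'
from h import *
need(662,-110.3,26,.133+np.pi/2)
for c in('side','top'):
    v=manip.get_image(c);u=proj(v,np.array([671,-109,42.])).astype(int);print(u);x0,y0=max(0,u[0]-60),max(0,u[1]-60)
    cv2.imwrite(f'pics/k_{c}.png',cv2.resize(v['image'][y0:y0+100,x0:x0+130],None,fx=6,fy=6,interpolation=cv2.INTER_CUBIC))
E
```

```text
clock: 10.75
position: [662.2, -105.5, 126.6]
eef_rot: [0.998, 0.069, -0.002, -0.002]
force: [0.3, -0.1, -0.3]
finger_gap: 74.5
gripper_force: 0.0
tilt z [-0.005  0.003 -1.   ] psi -1.433 | yaw 0.005 | shift before yaw [-0.0004  0.005   0.1006] | after yaw [-0.0004  0.005   0.1006] q6 1.20 clk 10.8 F [ 0.3 -0.1 -0.3] gap 74.5 pos [ 662.2 -105.5  126.6]
[360 253]
[363 169]
```

View pics/k_side.png

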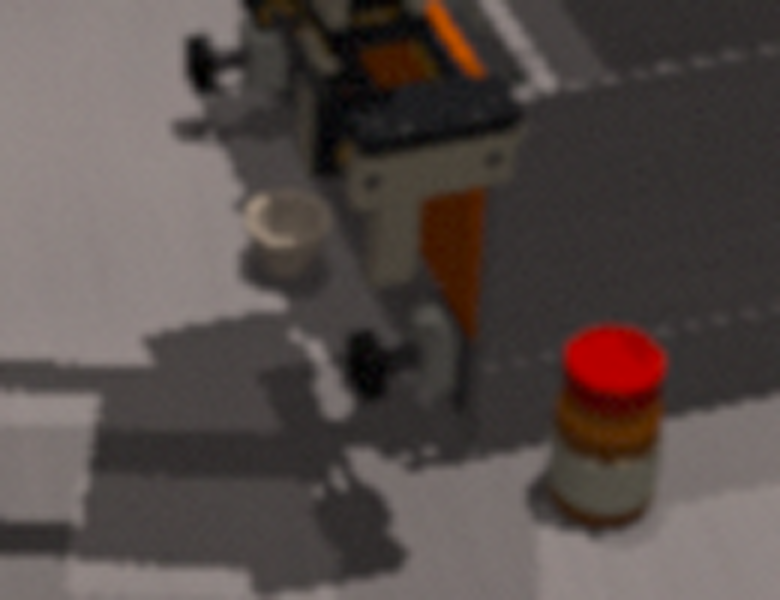

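```bash
python3 -m pendant '[{"dx":0,"dy":0.005,"dz":0.02,"yaw":0,"grip":0.8},{"dx":0,"dy":0,"dz":0.03,"yaw":0,"grip":0.8},{"dx":0,"dy":0,"dz":0.03,"yaw":0,"grip":0.8},{"dx":0,"dy":0,"dz":0.019,"yaw":0,"grip":0.8},{"dx":0,"dy":0,"dz":0,"yaw":0,"grip":0.5}]' 12; python3 -c "
from h import *
need(662,-110.3,26,.133+np.pi/2)"
```

```text
clock: 11.35
position: [660.6, -117.2, 28.8]
eef_rot: [0.998, 0.065, -0.002, -0.001]
force: [-0.7, -0.1, -1.8]
finger_gap: 70.3
gripper_force: 0.0
tilt z [-0.005  0.001 -1.   ] psi -1.440 | yaw -0.002 | shift before yaw [ 0.0023 -0.0066  0.0028] | after yaw [ 0.0023 -0.0066  0.0028] q6 1.19 clk 11.3 F [-0.7 -0.1 -1.8] gap 70.3 pos [ 660.6 -117.2   28.8]
```

```bash
python3 -m pendant '[{"dx":0.0023,"dy":-0.0066,"dz":0.001,"yaw":0,"grip":0.6},{"dx":0,"dy":0,"dz":0,"yaw":0,"grip":0.4},{"dx":0,"dy":0,"dz":0,"yaw":0,"grip":0.2},{"dx":0,"dy":0,"dz":0,"yaw":0,"grip":0.1},{"dx":0,"dy":0,"dz":0,"yaw":0,"grip":0.1},{"dx":0,"dy":0,"dz":0,"yaw":0,"grip":0.1},{"dx":0,"dy":0,"dz":0,"yaw":0,"grip":0.1}]' 12; python3 -c "
from h import *
need(662,-110.3,26,.133+np.pi/2)"
```

```text
clock: 12.05
position: [664.7, -107.4, 31.3]
eef_rot: [0.998, 0.067, 0.0, -0.001]
force: [-2.6, 7.8, 5.1]
finger_gap: 23.8
gripper_force: 12.0
tilt z [-0.     0.002 -1.   ] psi -1.437 | yaw 0.000 | shift before yaw [-0.0031  0.0026  0.0052] | after yaw [-0.0031  0.0026  0.0052] q6 1.20 clk 12.1 F [-2.6  7.8  5.1] gap 23.8 pos [ 664.7 -107.4   31.3]
```

```bash
python3 -m pendant '[{"dx":-0.01,"dy":-0.0025,"dz":-0.002,"yaw":0,"grip":0.1},{"dx":-0.015,"dy":0,"dz":0,"yaw":0,"grip":0.1},{"dx":-0.02,"dy":0,"dz":0,"yaw":0,"grip":0.1},{"dx":-0.02,"dy":0,"dz":0,"yaw":0,"grip":0.1},{"dx":-0.02,"dy":0,"dz":0,"yaw":0,"grip":0.1},{"dx":-0.015,"dy":0,"dz":0,"yaw":0,"grip":0.1},{"dx":-0.008,"dy":0,"dz":0,"yaw":0,"grip":0.1},{"dx":0,"dy":0,"dz":0,"yaw":0,"grip":0.1}]' 12; python3 -c "
from h import *
need(662,-110.3,26,.133+np.pi/2)"
```

```text
clock: 12.85
position: [557.9, -121.7, 33.3]
eef_rot: [0.998, 0.066, 0.001, 0.001]
force: [3.5, -1.4, -1.6]
finger_gap: 20.4
gripper_force: 13.9
tilt z [ 0.003 -0.001 -1.   ] psi -1.438 | yaw -0.001 | shift before yaw [0.1047 0.0024 0.0076] | after yaw [0.1047 0.0025 0.0076] q6 1.13 clk 12.8 F [ 3.5 -1.4 -1.6] gap 20.4 pos [ 557.9 -121.7   33.3]
```

```bash
python3 - <<'E'
from h import *
v=manip.get_image('side');cv2.imwrite('pics/k2.png',cv2.resize(v['image'][170:290,280:420],None,fx=5,fy=5,interpolation=cv2.INTER_CUBIC));print(manip.read_state()['finger_gap'])
E
```

```text
20.473815671920807
```

View pics/k2.png

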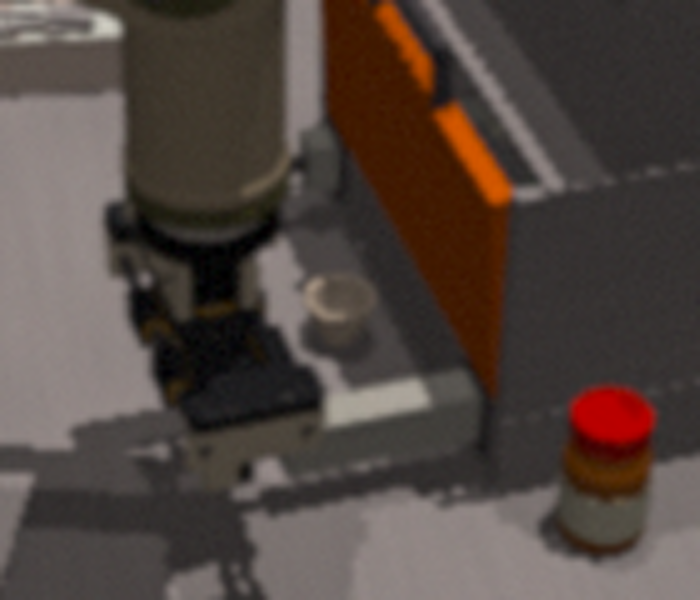

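```bash
python3 -m pendant '[{"dx":0,"dy":0,"dz":0,"yaw":0,"grip":0.5},{"dx":0,"dy":0,"dz":0,"yaw":0,"grip":0.5},{"dx":0.01,"dy":0,"dz":0.003,"yaw":0,"grip":0.5},{"dx":0.004,"dy":0,"dz":0.003,"yaw":0,"grip":0.3},{"dx":0,"dy":0,"dz":0,"yaw":0,"grip":0.1},{"dx":0,"dy":0,"dz":0,"yaw":0,"grip":0.1},{"dx":0,"dy":0,"dz":0,"yaw":0,"grip":0.1},{"dx":0,"dy":0,"dz":0,"yaw":0,"grip":0.1}]' 15; python3 -c "
from h import *
need(662,-110.3,26,.133+np.pi/2)"
```

```text
clock: 13.7
position: [571.1, -119.9, 26.2]
eef_rot: [0.998, 0.066, 0.0, 0.001]
force: [3.6, -3.7, -5.9]
finger_gap: 23.8
gripper_force: 15.0
tilt z [ 0.    -0.001 -1.   ] psi -1.438 | yaw -0.000 | shift before yaw [0.0913 0.0025 0.0002] | after yaw [0.0913 0.0025 0.0002] q6 1.14 clk 13.7 F [ 3.6 -3.7 -5.9] gap 23.8 pos [ 571.1 -119.9   26.2]
```

Regripped on the knob (24 mm). Pull on to the stop.

```bash
python3 -m pendant '[{"dx":-0.007,"dy":0,"dz":0,"yaw":0,"grip":0.1},{"dx":-0.007,"dy":0,"dz":0,"yaw":0,"grip":0.1},{"dx":-0.006,"dy":0,"dz":0,"yaw":0,"grip":0.1},{"dx":0,"dy":0,"dz":0,"yaw":0,"grip":0.1}]' 15;python3 -m pendant '[{"dx":-0.004,"dy":0,"dz":0,"yaw":0,"grip":0.1},{"dx":0,"dy":0,"dz":0,"yaw":0,"grip":0.1}]' 15
```

```text
clock: 14.1
position: [551.7, -121.9, 27.3]
eef_rot: [0.998, 0.066, 0.001, 0.0]
force: [-0.7, -0.2, -0.5]
finger_gap: 11.2
gripper_force: 0.0
clock: 14.3
position: [546.4, -122.3, 26.2]
eef_rot: [0.998, 0.066, -0.001, -0.0]
force: [1.1, 0.5, -0.3]
finger_gap: 9.3
gripper_force: 0.0
```

```bash
python3 -m pendant '[{"dx":-0.02,"dy":0,"dz":-0.03,"yaw":0,"grip":0.5},{"dx":-0.02,"dy":0,"dz":-0.04,"yaw":0,"grip":0.5},{"dx":-0.02,"dy":0,"dz":-0.04,"yaw":0,"grip":0.5}]' 15 >/dev/null; cat > sup.py <<'E'
from h import *
import sys
np.set_printoptions(precision=1,suppress=True)
O=np.array([686,19.]);a=.133;ex=np.array([np.cos(a),np.sin(a)]);ey=np.array([-ex[1],ex[0]])
for c in('top','side'):
    v=manip.get_image(c);W=cloud(v).reshape(-1,3);im=v['image'].reshape(-1,3).sum(1)
    S=np.c_[(W[:,:2]-O)@ex,(W[:,:2]-O)@ey,W[:,2]]
    for nm,yy in(('R',-125),('L',125)):
        m=(abs(S[:,1]-yy)<30)&(S[:,2]>50)&(S[:,2]<64)&(S[:,0]<5)&(S[:,0]>-200)
        P=S[m];
        if len(P)<5:continue
        t=P[P[:,2]>56];print(c,nm,'all minx',np.percentile(P[:,0],[0,3]),'top(z>56) minx',np.percentile(t[:,0],[0,3,50]),'y',np.percentile(t[:,1],[5,50,95]),len(t),'hist',np.histogram(P[:,0],np.arange(-200,10,10))[0])
E
python3 sup.py
```

```text
top R all minx [-133.3 -107.4] top(z>56) minx [-128.7 -101.6  -49.6] y [-136.6 -125.7 -114.9] 277 hist [ 0  0  0  0  0  0  3  5  1 17 27 27 27 28 26 26 26 28 24 28]
top L all minx [-42.1 -41.1] top(z>56) minx [-42.1 -40.9  -6.6] y [115.4 126.5 136.9] 54 hist [ 0  0  0  0  0  0  0  0  0  0  0  0  0  0  0  7 28  5  0 29]
side R all minx [-137.2 -132.8] top(z>56) minx [-134.5 -105.1  -52.2] y [-137.5 -126.3 -113.2] 241 hist [ 0  0  0  0  0  0 18 14  1 21 26 30 32 26 32 28 26 27 28 28]
side L all minx [-42.6 -42. ] top(z>56) minx [-42.2 -41.5  -5.2] y [108.5 121.5 135.5] 26 hist [ 0  0  0  0  0  0  0  0  0  0  0  0  0  0  0  7 12  2  5 21]
```

```bash
python3 -m pendant '[{"dx":0,"dy":0,"dz":0,"yaw":0,"grip":0.6}]' 15; python3 -c "
from h import *
need(589.6,-120.5,24,.133+np.pi/2)"
```

```text
clock: 14.8
position: [488.5, -130.8, 138.0]
eef_rot: [0.998, 0.066, 0.001, 0.001]
force: [-0.3, -0.0, -0.5]
finger_gap: 44.7
gripper_force: 0.0
tilt z [ 0.003 -0.001 -1.   ] psi -1.439 | yaw -0.001 | shift before yaw [0.1013 0.003  0.1143] | after yaw [0.1013 0.0031 0.1143] q6 1.08 clk 14.8 F [-0.3 -0.  -0.5] gap 44.7 pos [ 488.5 -130.8  138. ]
```

```bash
python3 -m pendant '[{"dx":0.04,"dy":0.003,"dz":0,"yaw":0,"grip":0.6},{"dx":0.04,"dy":0,"dz":0.02,"yaw":0,"grip":0.6},{"dx":0.021,"dy":0,"dz":0.03,"yaw":0,"grip":0.6},{"dx":0,"dy":0,"dz":0.04,"yaw":0,"grip":0.6},{"dx":0,"dy":0,"dz":0.022,"yaw":0,"grip":0.6},{"dx":0,"dy":0,"dz":0,"yaw":0,"grip":0.6}]' 15; python3 -c "
from h import *
need(589.6,-120.5,24,.133+np.pi/2)"
```

```text
clock: 15.4
position: [583.4, -118.1, 17.6]
eef_rot: [0.998, 0.067, -0.006, -0.002]
force: [-0.7, -0.7, -0.4]
finger_gap: 56.1
gripper_force: 0.0
tilt z [-0.011  0.003 -1.   ] psi -1.438 | yaw 0.000 | shift before yaw [ 0.0057  0.0032 -0.0065] | after yaw [ 0.0057  0.0032 -0.0065] q6 1.15 clk 15.4 F [-0.7 -0.7 -0.4] gap 56.1 pos [ 583.4 -118.1   17.6]
```

```bash
python3 -m pendant '[{"dx":0.005,"dy":0.002,"dz":-0.005,"yaw":0,"grip":0.5},{"dx":0,"dy":0,"dz":0,"yaw":0,"grip":0.3},{"dx":0,"dy":0,"dz":0,"yaw":0,"grip":0.05},{"dx":0,"dy":0,"dz":0,"yaw":0,"grip":0.05},{"dx":0,"dy":0,"dz":0,"yaw":0,"grip":0.05},{"dx":0,"dy":0,"dz":0,"yaw":0,"grip":0.05}]' 10; python3 -c "
from h import *
need(589.6,-120.5,24,.133+np.pi/2)"
```

```text
clock: 16.0
position: [594.7, -117.1, 31.8]
eef_rot: [0.998, 0.067, 0.001, -0.003]
force: [-2.1, 20.3, 9.6]
finger_gap: 23.6
gripper_force: 10.0
tilt z [ 0.002  0.006 -1.   ] psi -1.437 | yaw 0.001 | shift before yaw [-0.0055  0.0028  0.0077] | after yaw [-0.0055  0.0028  0.0077] q6 1.15 clk 16.0 F [-2.1 20.3  9.6] gap 23.6 pos [ 594.7 -117.1   31.8]
```

```bash
python3 -m pendant '[{"dx":0,"dy":-0.003,"dz":-0.004,"yaw":0,"grip":0.05},{"dx":-0.004,"dy":0,"dz":0,"yaw":0,"grip":0.05},{"dx":-0.004,"dy":0,"dz":0,"yaw":0,"grip":0.05},{"dx":-0.004,"dy":0,"dz":0,"yaw":0,"grip":0.05}]' 25;python3 -m pendant '[{"dx":-0.004,"dy":0,"dz":0,"yaw":0,"grip":0.05},{"dx":-0.004,"dy":0,"dz":0,"yaw":0,"grip":0.05},{"dx":0,"dy":0,"dz":0,"yaw":0,"grip":0.05}]' 25
```

```text
clock: 16.4
position: [588.0, -118.2, 36.0]
eef_rot: [0.998, 0.067, 0.007, -0.0]
force: [41.0, 13.5, -30.5]
finger_gap: 11.7
gripper_force: 72.5
clock: 16.7
position: [587.7, -118.2, 36.4]
eef_rot: [0.998, 0.067, 0.016, 0.0]
force: [71.4, 11.8, -51.4]
finger_gap: 11.6
gripper_force: 86.0
```

```bash
python3 -m pendant '[{"dx":0.006,"dy":0,"dz":0.003,"yaw":0,"grip":0.15},{"dx":0.006,"dy":-0.001,"dz":0.0,"yaw":0,"grip":0.3},{"dx":0,"dy":0,"dz":0,"yaw":0,"grip":0.6},{"dx":0,"dy":0,"dz":0,"yaw":0,"grip":0.6}]' 10;python3 sup.py
```

```text
clock: 17.1
position: [589.8, -117.8, 35.9]
eef_rot: [0.998, 0.067, 0.005, 0.0]
force: [2.2, 6.4, 16.6]
finger_gap: 12.4
gripper_force: 52.8
top L all minx [-42.5 -41.6] top(z>56) minx [-40.6 -39.1  -4. ] y [115.9 127.4 137. ] 41 hist [ 0  0  0  0  0  0  0  0  0  0  0  0  0  0  0  9 28  5  1 29]
side R all minx [-135.6 -133.6] top(z>56) minx [-135.4 -131.2  -22.6] y [-139.  -127.9 -113.8] 115 hist [ 0  0  0  0  0  0 15 11  4  4  0  0  0  1  0 15 28 31 27 27]
```

```bash
python3 -m pendant '[{"dx":0,"dy":0,"dz":0,"yaw":0,"grip":0.8},{"dx":0,"dy":0,"dz":0,"yaw":0,"grip":0.8}]' 40; python3 -c "
from h import *
need(589.6,-120.5,24,.133+np.pi/2)"
```

```text
clock: 17.4
position: [586.9, -119.2, 33.2]
eef_rot: [0.998, 0.066, 0.002, 0.001]
force: [0.2, -0.4, -0.8]
finger_gap: 42.7
gripper_force: 0.0
tilt z [ 0.004 -0.002 -1.   ] psi -1.438 | yaw -0.000 | shift before yaw [0.0024 0.0016 0.0092] | after yaw [0.0024 0.0016 0.0092] q6 1.15 clk 17.4 F [ 0.2 -0.4 -0.8] gap 42.7 pos [ 586.9 -119.2   33.2]
```

```bash
python3 -m pendant '[{"dx":-0.012,"dy":0,"dz":0.006,"yaw":0,"grip":0.6},{"dx":0,"dy":0,"dz":0,"yaw":0,"grip":0.3},{"dx":0,"dy":0,"dz":0,"yaw":0,"grip":0.1},{"dx":0,"dy":0,"dz":0,"yaw":0,"grip":0.1},{"dx":0,"dy":0,"dz":0,"yaw":0,"grip":0.1},{"dx":0,"dy":0,"dz":0,"yaw":0,"grip":0.1}]' 25;  python3 -m pendant '[{"dx":-0.003,"dy":0,"dz":0,"yaw":0,"grip":0.1},{"dx":-0.003,"dy":0,"dz":0,"yaw":0,"grip":0.1},{"dx":0,"dy":0,"dz":0,"yaw":0,"grip":0.1}]' 25;python3 sup.py
```

```text
clock: 18.0
position: [573.6, -119.6, 24.9]
eef_rot: [0.998, 0.066, 0.0, -0.0]
force: [-0.4, 1.1, -0.0]
finger_gap: 24.0
gripper_force: 25.0
clock: 18.3
position: [571.4, -120.0, 25.6]
eef_rot: [0.998, 0.066, 0.004, 0.0]
force: [19.3, 4.2, -11.5]
finger_gap: 24.0
gripper_force: 25.0
top L all minx [-41.9 -40.8] top(z>56) minx [-40.8 -38.9  -6. ] y [115.4 126.5 137. ] 54 hist [ 0  0  0  0  0  0  0  0  0  0  0  0  0  0  0  7 27  5  2 30]
side R all minx [-136.5  -65.4] top(z>56) minx [-65.3 -63.2 -29.7] y [-138.1 -125.1 -112.9] 152 hist [ 0  0  0  0  0  0  3  1  0  0  0  0  0 15 29 27 31 24 27 30]
side L all minx [-8.5 -7.6] top(z>56) minx [-7.2 -7.2 -1.6] y [112.  126.8 137.8] 15 hist [ 0  0  0  0  0  0  0  0  0  0  0  0  0  0  0  0  0  0  0 14]
```

```bash
python3 -m pendant '[{"dx":0.004,"dy":0,"dz":0,"yaw":0,"grip":0.3},{"dx":0,"dy":0,"dz":0,"yaw":0,"grip":0.7},{"dx":0,"dy":0,"dz":0,"yaw":0,"grip":0.7},{"dx":0,"dy":0,"dz":-0.03,"yaw":0,"grip":0.7},{"dx":0,"dy":0,"dz":-0.04,"yaw":0,"grip":0.7},{"dx":0,"dy":-0.04,"dz":-0.02,"yaw":0,"grip":0.7},{"dx":0,"dy":-0.05,"dz":0,"yaw":0,"grip":0.7},{"dx":0,"dy":-0.05,"dz":0,"yaw":0,"grip":0.7}]' 20;  python3 -c "
from h import *
need(631.4,140.4,110,.133+np.pi/2)"
```

```text
clock: 19.2
position: [553.0, 19.3, 116.0]
eef_rot: [0.998, 0.065, 0.001, 0.0]
force: [1.0, 0.8, 0.0]
finger_gap: 65.0
gripper_force: 0.0
tilt z [ 0.002 -0.    -1.   ] psi -1.440 | yaw -0.002 | shift before yaw [ 0.0935 -0.1099  0.0062] | after yaw [ 0.0938 -0.1096  0.0062] q6 1.38 clk 19.2 F [1.  0.8 0. ] gap 65.0 pos [553.   19.3 116. ]
```

```bash
python3 -m pendant '[{"dx":0.02,"dy":-0.04,"dz":0,"yaw":0,"grip":0.7},{"dx":0.03,"dy":-0.04,"dz":0,"yaw":0,"grip":0.7},{"dx":0.025,"dy":-0.018,"dz":0,"yaw":0,"grip":0.7},{"dx":0.012,"dy":0,"dz":0,"yaw":0,"grip":0.7},{"dx":0,"dy":0,"dz":0,"yaw":0,"grip":0.7},{"dx":0,"dy":0,"dz":0,"yaw":0,"grip":0.7}]' 20;  python3 -c "
from h import *
need(631.4,140.4,26,.133+np.pi/2)"
```

```text
clock: 19.8
position: [625.3, 126.8, 114.1]
eef_rot: [0.998, 0.066, -0.001, 0.0]
force: [-0.8, 0.1, -0.8]
finger_gap: 65.4
gripper_force: 0.0
tilt z [-0.001 -0.    -1.   ] psi -1.438 | yaw -0.000 | shift before yaw [ 0.0079 -0.0127  0.0881] | after yaw [ 0.0079 -0.0127  0.0881] q6 1.56 clk 19.8 F [-0.8  0.1 -0.8] gap 65.4 pos [625.3 126.8 114.1]
```

```bash
python3 -m pendant '[{"dx":0.008,"dy":-0.0127,"dz":0.02,"yaw":0,"grip":0.7},{"dx":0,"dy":0,"dz":0.03,"yaw":0,"grip":0.7},{"dx":0,"dy":0,"dz":0.025,"yaw":0,"grip":0.7},{"dx":0,"dy":0,"dz":0.01,"yaw":0,"grip":0.7},{"dx":0,"dy":0,"dz":0,"yaw":0,"grip":0.7},{"dx":0,"dy":0,"dz":0,"yaw":0,"grip":0.5}]' 20;  python3 -c "
from h import *
need(631.4,140.4,26,.133+np.pi/2)"
```

```text
clock: 20.4
position: [632.7, 140.5, 30.9]
eef_rot: [0.998, 0.066, 0.001, -0.0]
force: [-0.5, 0.4, 0.5]
finger_gap: 60.7
gripper_force: 0.0
tilt z [ 0.001  0.    -1.   ] psi -1.439 | yaw -0.001 | shift before yaw [-0.0013 -0.0001  0.0049] | after yaw [-0.0013 -0.0001  0.0049] q6 1.58 clk 20.4 F [-0.5  0.4  0.5] gap 60.7 pos [632.7 140.5  30.9]
```

```bash
python3 -m pendant '[{"dx":0,"dy":0,"dz":0.004,"yaw":0,"grip":0.3},{"dx":0,"dy":0,"dz":0,"yaw":0,"grip":0.1},{"dx":0,"dy":0,"dz":0,"yaw":0,"grip":0.1},{"dx":0,"dy":0,"dz":0,"yaw":0,"grip":0.1},{"dx":0,"dy":0,"dz":0,"yaw":0,"grip":0.1},{"dx":0,"dy":0,"dz":0,"yaw":0,"grip":0.1}]' 20;  python3 -m pendant '[{"dx":-0.01,"dy":0,"dz":0,"yaw":0,"grip":0.1},{"dx":-0.015,"dy":0,"dz":0,"yaw":0,"grip":0.1},{"dx":-0.015,"dy":0,"dz":0,"yaw":0,"grip":0.1},{"dx":-0.015,"dy":0,"dz":0,"yaw":0,"grip":0.1},{"dx":-0.015,"dy":0,"dz":0,"yaw":0,"grip":0.1},{"dx":-0.01,"dy":0,"dz":0,"yaw":0,"grip":0.1},{"dx":-0.007,"dy":0,"dz":0,"yaw":0,"grip":0.1},{"dx":0,"dy":0,"dz":0,"yaw":0,"grip":0.1}]' 20; python3 -c "
from h import *
need(631.4,140.4,26,.133+np.pi/2)"
```

```text
clock: 21.0
position: [632.5, 140.7, 26.0]
eef_rot: [0.998, 0.066, 0.0, 0.0]
force: [-0.8, -2.4, 2.5]
finger_gap: 23.7
gripper_force: 20.0
clock: 21.8
position: [545.5, 128.9, 26.0]
eef_rot: [0.998, 0.066, -0.0, 0.0]
force: [-0.7, -5.6, 3.9]
finger_gap: 23.9
gripper_force: 20.0
tilt z [-0.    -0.001 -1.   ] psi -1.438 | yaw -0.000 | shift before yaw [ 0.0867  0.     -0.0001] | after yaw [ 0.0867  0.     -0.0001] q6 1.58 clk 21.8 F [-0.7 -5.6  3.9] gap 23.9 pos [545.5 128.9  26. ]
```

Pulled 88 mm, grip intact; continue gently to the stop.

```bash
python3 -m pendant '[{"dx":-0.006,"dy":0,"dz":0,"yaw":0,"grip":0.1},{"dx":0,"dy":0,"dz":0,"yaw":0,"grip":0.1}]' 20; python3 -m pendant '[{"dx":-0.006,"dy":0,"dz":0,"yaw":0,"grip":0.1},{"dx":0,"dy":0,"dz":0,"yaw":0,"grip":0.1}]' 20; python3 -m pendant '[{"dx":-0.006,"dy":0,"dz":0,"yaw":0,"grip":0.1},{"dx":0,"dy":0,"dz":0,"yaw":0,"grip":0.1}]' 20;python3 -m pendant '[{"dx":-0.005,"dy":0,"dz":0,"yaw":0,"grip":0.1},{"dx":0,"dy":0,"dz":0,"yaw":0,"grip":0.1}]' 20
```

```text
clock: 22.0
position: [540.0, 128.2, 25.9]
eef_rot: [0.998, 0.066, -0.0, 0.0]
force: [-0.1, -5.3, 4.1]
finger_gap: 23.5
gripper_force: 20.0
clock: 22.2
position: [536.6, 127.7, 26.4]
eef_rot: [0.998, 0.066, 0.003, 0.0]
force: [11.8, -3.1, -5.4]
finger_gap: 23.6
gripper_force: 20.0
clock: 22.4
position: [532.9, 127.2, 27.4]
eef_rot: [0.998, 0.066, 0.005, -0.0]
force: [17.1, -2.2, -7.5]
finger_gap: 23.5
gripper_force: 20.0
clock: 22.6
position: [529.0, 126.7, 28.1]
eef_rot: [0.998, 0.066, 0.006, -0.0]
force: [20.4, -1.9, -6.3]
finger_gap: 23.9
gripper_force: 20.0
```

```bash
python3 -m pendant '[{"dx":0.004,"dy":0,"dz":0,"yaw":0,"grip":0.3},{"dx":0,"dy":0,"dz":0,"yaw":0,"grip":0.6},{"dx":0,"dy":0,"dz":0,"yaw":0,"grip":0.6},{"dx":0,"dy":0,"dz":-0.04,"yaw":0,"grip":0.6},{"dx":0,"dy":0.01,"dz":-0.048,"yaw":0,"grip":0},{"dx":0,"dy":0.03,"dz":-0.04,"yaw":0,"grip":0},{"dx":0,"dy":0.03,"dz":-0.04,"yaw":0,"grip":0},{"dx":0,"dy":0.012,"dz":-0.048,"yaw":0,"grip":0}]' 10;  python3 -m pendant '[{"dx":0,"dy":0,"dz":-0.02,"yaw":0,"grip":0},{"dx":0,"dy":0,"dz":0,"yaw":0,"grip":0}]' 10; python3 -c "
from h import *
need(688.7,22,262,.134+np.pi/2)"; python3 sup.py; python3 - <<'E'
from h import *
for c in('top','side'):
  v=manip.get_image(c);W=cloud(v).reshape(-1,3);x,y,z=W.T
  m=(z>241)&(z<254)&(abs(x-692)<25)&(abs(y-21)<50);print(c,m.sum(),np.median(z[m]),np.percentile(z[m],95),np.polyfit(y[m]-21,x[m],1),np.percentile(y[m],[2,98]))
E
```

```text
clock: 23.4
position: [536.7, 43.9, 241.7]
eef_rot: [0.998, 0.066, -0.002, 0.0]
force: [0.8, 0.1, 0.2]
finger_gap: 24.4
gripper_force: 0.0
clock: 23.6
position: [539.8, 45.3, 266.0]
eef_rot: [0.998, 0.066, 0.003, 0.0]
force: [0.4, 0.5, -0.2]
finger_gap: 8.6
gripper_force: 0.0
tilt z [ 0.006  0.    -1.   ] psi -1.439 | yaw -0.002 | shift before yaw [0.1445 0.0427 0.005 ] | after yaw [0.1444 0.043  0.005 ] q6 1.43 clk 23.6 F [ 0.4  0.5 -0.2] gap 8.6 pos [539.8  45.3 266. ]
top R all minx [-137.2 -133.7] top(z>56) minx [-137.2 -129.   -53.8] y [-136.9 -126.2 -115.2] 272 hist [ 0  0  0  0  0  0 20 15  1 17 27 26 29 26 26 25 25 26 28 26]
top L all minx [-136.9 -136.8] top(z>56) minx [-104.8 -104.7 -101.4] y [125.5 132.2 138.9] 16 hist [ 0  0  0  0  0  0  4  2  0 12  6  0  0  0  0  0  0  0  0  0]
side R all minx [-137.7 -132.9] top(z>56) minx [-136.4 -103.7  -52.2] y [-137.1 -125.6 -112.7] 247 hist [ 0  0  0  0  0  0 20 14  0 21 29 29 32 27 30 27 27 29 29 24]
side L all minx [-138.  -133.9] top(z>56) minx [-134.9 -109.7  -50.8] y [111.1 124.5 137.4] 163 hist [ 0  0  0  0  0  0 15  8  0 16 20 25 19 20 21 20 20 20 20 18]
top 5 245.33303587352668 248.12005762533778 [-33.09688504   0.56095737] [-0.08150761  0.17968543]
side 93 245.19015392006054 248.67312085632508 [-1.32629297e-01  6.90498128e+02] [-27.57850931  69.52465537]
```

```bash
python3 -m pendant '[{"dx":0.03,"dy":0.04,"dz":0,"yaw":0,"grip":0},{"dx":0.04,"dy":0.003,"dz":0,"yaw":0,"grip":0},{"dx":0.04,"dy":0,"dz":0,"yaw":0,"grip":0},{"dx":0.025,"dy":0,"dz":0,"yaw":0,"grip":0},{"dx":0.008,"dy":0,"dz":0,"yaw":0,"grip":0},{"dx":0,"dy":0,"dz":0,"yaw":0,"grip":0},{"dx":0,"dy":0,"dz":0,"yaw":0,"grip":0}]' 10; python3 -c "
from h import *
need(688.7,22,252,.134+np.pi/2)"
```

```text
clock: 24.5
position: [684.4, 22.1, 260.6]
eef_rot: [0.998, 0.067, -0.001, -0.0]
force: [-0.6, 0.4, 0.3]
finger_gap: 0.3
gripper_force: 0.0
tilt z [-0.002  0.    -1.   ] psi -1.438 | yaw -0.001 | shift before yaw [0.0043 0.0007 0.0086] | after yaw [0.0043 0.0007 0.0086] q6 1.40 clk 24.5 F [-0.6  0.4  0.3] gap 0.3 pos [684.4  22.1 260.6]
```

```bash
python3 -m pendant '[{"dx":0.004,"dy":0,"dz":0.008,"yaw":0,"grip":0},{"dx":0,"dy":0,"dz":0,"yaw":0,"grip":0},{"dx":0,"dy":0,"dz":0.003,"yaw":0,"grip":0},{"dx":0,"dy":0,"dz":0,"yaw":0,"grip":0}]' 10; python3 -m pendant '[{"dx":0,"dy":0,"dz":0.002,"yaw":0,"grip":0},{"dx":0,"dy":0,"dz":0,"yaw":0,"grip":0}]' 10
```

```text
clock: 24.9
position: [689.0, 22.4, 250.3]
eef_rot: [0.998, 0.066, -0.0, -0.0]
force: [-0.5, 0.2, -0.4]
finger_gap: 0.5
gripper_force: 0.0
clock: 25.1
position: [689.3, 22.5, 248.5]
eef_rot: [0.998, 0.066, -0.0, -0.0]
force: [-0.4, 0.2, -0.5]
finger_gap: 0.3
gripper_force: 0.0
```

```bash
python3 -m pendant '[{"dx":0,"dy":0,"dz":0.0015,"yaw":0,"grip":0},{"dx":0,"dy":0,"dz":0,"yaw":0,"grip":0}]' 10; python3 -m pendant '[{"dx":0,"dy":0,"dz":0.0015,"yaw":0,"grip":0},{"dx":0,"dy":0,"dz":0,"yaw":0,"grip":0}]' 10
```

```text
clock: 25.3
position: [689.9, 22.5, 248.3]
eef_rot: [0.998, 0.066, 0.001, 0.0]
force: [0.1, -0.2, 4.3]
finger_gap: 0.9
gripper_force: 1.9
clock: 25.5
position: [690.5, 22.6, 248.2]
eef_rot: [0.998, 0.066, 0.002, 0.0]
force: [-0.8, 0.3, 8.7]
finger_gap: 0.6
gripper_force: 4.5
```

```bash
python3 -m pendant '[{"dx":-0.005,"dy":0,"dz":0.001,"yaw":0,"grip":0},{"dx":-0.006,"dy":0,"dz":0.0005,"yaw":0,"grip":0},{"dx":-0.006,"dy":0,"dz":0.0005,"yaw":0,"grip":0},{"dx":-0.006,"dy":0,"dz":0.0005,"yaw":0,"grip":0},{"dx":0,"dy":0,"dz":0,"yaw":0,"grip":0}]' 10; cat > fl.py <<'E'
from h import *
np.set_printoptions(precision=1,suppress=True)
O=np.array([685.7,21.6]);a=.134;ex=np.array([np.cos(a),np.sin(a)]);ey=np.array([-ex[1],ex[0]])
for c in('top','side'):
    v=manip.get_image(c);W=cloud(v).reshape(-1,3);im=v['image'].reshape(-1,3).astype(int)
    S=np.c_[(W[:,:2]-O)@ex,(W[:,:2]-O)@ey,W[:,2]]
    m=(im[:,2]>1.6*im[:,0]+20)&(abs(S[:,1])<145)&(S[:,2]>70)&(S[:,2]<195)&(S[:,0]<5)&(S[:,0]>-190);P=S[m]
    r=manip.pinpoint('flap_handle',v)
    print(c,len(P),'flap angle(face)',np.arctan(-np.polyfit(P[:,2],P[:,0],1)[0]) if len(P)>30 else None, 'x at z~190', np.median(P[P[:,2]>180][:,0]) if (P[:,2]>180).any() else None)
    m=(S[:,2]>225)&(S[:,2]<251)&(abs(S[:,1])<58)&(abs(S[:,1])>25)&(abs(S[:,0]+10)<45);P=S[m];print('  bar pts',len(P),np.median(P,0) if len(P) else '', np.percentile(P[:,0],[5,95]) if len(P) else '')
E
python3 fl.py
```

```text
clock: 26.0
position: [667.2, 19.4, 246.2]
eef_rot: [0.998, 0.066, 0.002, 0.0]
force: [-1.6, -0.2, 12.1]
finger_gap: 0.5
gripper_force: 5.8
top 129 flap angle(face) 0.18507499245959255 x at z~190 -12.189167694438876
  bar pts 23 [-11.7  31.5 244.7] [-14.1  -9.7]
side 598 flap angle(face) 0.18274492679240667 x at z~190 -12.233434791903623
  bar pts 53 [-18.2 -35.2 243. ] [-20.7 -11. ]
```

```bash
python3 -m pendant '[{"dx":-0.005,"dy":0,"dz":0.0003,"yaw":0,"grip":0},{"dx":-0.004,"dy":0,"dz":0.0003,"yaw":0,"grip":0},{"dx":0,"dy":0,"dz":0,"yaw":0,"grip":0}]' 10; python3 -m pendant '[{"dx":0,"dy":0,"dz":-0.003,"yaw":0,"grip":0},{"dx":0,"dy":0,"dz":-0.02,"yaw":0,"grip":1},{"dx":0,"dy":0,"dz":-0.02,"yaw":0,"grip":1}]' 10; python3 fl.py
```

```text
clock: 26.5
position: [658.0, 18.1, 244.7]
eef_rot: [0.998, 0.066, 0.001, 0.0]
force: [-2.2, 0.2, 9.3]
finger_gap: 0.5
gripper_force: 4.5
clock: 26.8
position: [657.1, 18.2, 284.9]
eef_rot: [0.998, 0.066, -0.001, -0.0]
force: [-0.3, -0.6, -0.2]
finger_gap: 12.1
gripper_force: 0.0
top 38 flap angle(face) 0.23461052114277833 x at z~190 -19.346843470033953
  bar pts 55 [-27.1  38.5 242.7] [-29.6 -22.8]
side 519 flap angle(face) 0.23458801095559462 x at z~190 -19.159073006594603
  bar pts 68 [-26.4 -30.4 241.5] [-29.8 -20.7]
```

```bash
python3 -m pendant '[{"dx":0,"dy":0,"dz":0,"yaw":-0.15,"grip":1},{"dx":0,"dy":0,"dz":0,"yaw":-0.15,"grip":1},{"dx":0,"dy":0,"dz":0.01,"yaw":-0.15,"grip":1},{"dx":0,"dy":0,"dz":0.02,"yaw":0,"grip":1},{"dx":0,"dy":0,"dz":0,"yaw":0,"grip":1},{"dx":0,"dy":0,"dz":0,"yaw":0,"grip":1}]' 10; python3 - <<'E'
from h import *
need(658,17.9,230,.134+.45+np.pi/2)
v=manip.get_image('side');u=proj(v,np.array([660,18,242.])).astype(int);print(u)
cv2.imwrite('pics/h1.png',cv2.resize(v['image'][u[1]-70:u[1]+50,u[0]-60:u[0]+80],None,fx=5,fy=5,interpolation=cv2.INTER_CUBIC))
E
```

```text
clock: 27.6
position: [656.8, 18.2, 253.8]
eef_rot: [0.958, 0.287, -0.002, -0.001]
force: [0.5, 0.5, -0.4]
finger_gap: 75.4
gripper_force: 0.0
tilt z [-0.003  0.    -1.   ] psi -0.989 | yaw -0.002 | shift before yaw [0.0009 0.001  0.0238] | after yaw [0.0009 0.001  0.0238] q6 0.94 clk 27.6 F [ 0.5  0.5 -0.4] gap 75.4 pos [656.8  18.2 253.8]
[349 170]
```

View pics/h1.png

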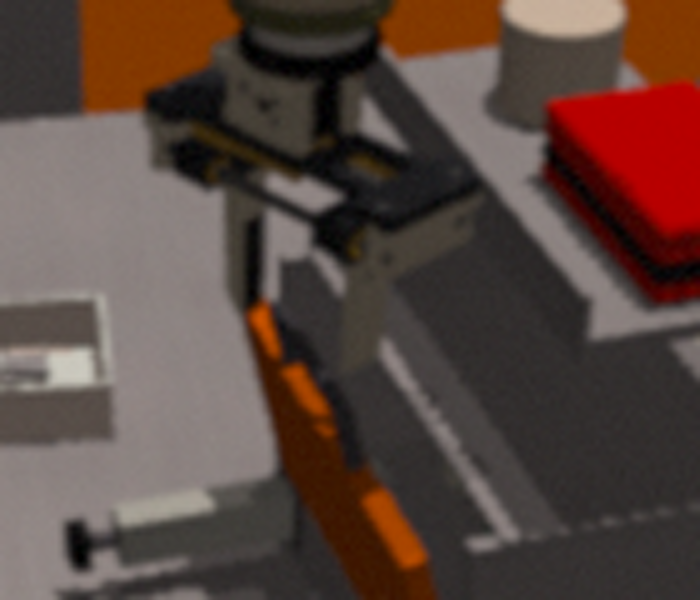

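```bash
python3 -m pendant '[{"dx":0,"dy":0.001,"dz":0,"yaw":0,"grip":1},{"dx":0,"dy":0,"dz":0.004,"yaw":0,"grip":1},{"dx":0,"dy":0,"dz":0.005,"yaw":0,"grip":1},{"dx":0,"dy":0,"dz":0.005,"yaw":0,"grip":1},{"dx":0,"dy":0,"dz":0,"yaw":0,"grip":1}]' 10; python3 -m pendant '[{"dx":0,"dy":0,"dz":0.005,"yaw":0,"grip":1},{"dx":0,"dy":0,"dz":0.003,"yaw":0,"grip":1},{"dx":0,"dy":0,"dz":0,"yaw":0,"grip":1}]' 10; python3 fl.py
```

```text
clock: 28.15
position: [657.7, 17.4, 240.2]
eef_rot: [0.958, 0.287, -0.001, -0.0]
force: [-0.4, -0.2, 0.7]
finger_gap: 93.2
gripper_force: 0.0
clock: 28.45
position: [657.9, 17.4, 232.7]
eef_rot: [0.958, 0.287, -0.001, -0.0]
force: [0.5, 0.1, -0.0]
finger_gap: 92.6
gripper_force: 0.0
top 12 flap angle(face) None x at z~190 -17.723398011729252
  bar pts 46 [-26.4 -46.  242.6] [-29.6 -19.6]
side 514 flap angle(face) 0.23535582413524958 x at z~190 -19.227100933338484
  bar pts 119 [-26.8 -27.4 242.4] [-51.8  -1.5]
```

```bash
python3 -m pendant '[{"dx":-0.0036,"dy":-0.0017,"dz":0,"yaw":0,"grip":1},{"dx":-0.0036,"dy":-0.0017,"dz":0,"yaw":0,"grip":1},{"dx":-0.0036,"dy":-0.0017,"dz":0,"yaw":0,"grip":1},{"dx":-0.0018,"dy":-0.0009,"dz":0.001,"yaw":0,"grip":1},{"dx":0,"dy":0,"dz":0,"yaw":0,"grip":1}]' 10; python3 fl.py; python3 -c "
from h import *
need(658,17.9,230)"
```

```text
clock: 29.15
position: [644.1, 15.4, 232.6]
eef_rot: [0.958, 0.287, -0.0, -0.0]
force: [-0.9, 0.6, -0.1]
finger_gap: 92.8
gripper_force: 0.0
top 16 flap angle(face) None x at z~190 -14.3759340381343
  bar pts 37 [-37.2 -46.3 240.8] [-40.7 -25.5]
side 380 flap angle(face) 0.29305249419822044 x at z~190 -27.492571615108076
  bar pts 82 [-35.  -37.9 240. ] [-41.1 -12.7]
tilt z [ 0.  0. -1.] psi -0.988 | yaw 0.000 | shift before yaw [0.0126 0.0054 0.0026] | after yaw [0.0126 0.0054 0.0026] q6 0.93 clk 29.4 F [ 0.5 -0.2  1.2] gap 93.1 pos [644.5  15.5 232.6]
```

```bash
python3 -m pendant '[{"dx":-0.0026,"dy":-0.0014,"dz":0.0005,"yaw":-0.1,"grip":0.85},{"dx":-0.0025,"dy":-0.0017,"dz":0.001,"yaw":-0.1,"grip":0.75},{"dx":-0.0023,"dy":-0.0019,"dz":0.001,"yaw":-0.1,"grip":0.65},{"dx":-0.0021,"dy":-0.0022,"dz":0.001,"yaw":-0.1,"grip":0.55},{"dx":-0.0019,"dy":-0.0023,"dz":0.001,"yaw":-0.1,"grip":0.45},{"dx":-0.0016,"dy":-0.0025,"dz":0.001,"yaw":-0.1,"grip":0.37},{"dx":-0.0014,"dy":-0.0027,"dz":0.001,"yaw":-0.1,"grip":0.3},{"dx":-0.0011,"dy":-0.0028,"dz":0.001,"yaw":-0.1,"grip":0.26}]' 6; python3 fl.py; python3 -c "
from h import *
need(658,17.9,230,.134)"
```

```text
clock: 30.15
position: [620.5, 13.4, 225.0]
eef_rot: [0.769, 0.639, 0.0, -0.0]
force: [0.5, 0.4, 0.3]
finger_gap: 33.4
gripper_force: 0.0
top 291 flap angle(face) 0.5201402903869841 x at z~190 -41.93319908647665
  bar pts 6 [-53.6 -45.2 228.1] [-54.6 -51.6]
side 299 flap angle(face) 0.5659969051614063 x at z~190 -49.59605359781037
  bar pts 0  
tilt z [-0.001  0.    -1.   ] psi -0.191 | yaw -0.325 | shift before yaw [ 0.0115  0.0362 -0.0049] | after yaw [-0.0007  0.038  -0.0049] q6 0.13 clk 30.4 F [-3.1  0.9  2.4] gap 24.8 pos [620.2  13.5 225.1]
```

```bash
python3 -m pendant '[{"dx":0,"dy":0,"dz":0.003,"yaw":-0.11,"grip":0.25},{"dx":0,"dy":0,"dz":0.004,"yaw":-0.11,"grip":0.22},{"dx":0,"dy":0,"dz":0.004,"yaw":-0.105,"grip":0.2},{"dx":0,"dy":0,"dz":0.003,"yaw":0,"grip":0.15},{"dx":0,"dy":0,"dz":0,"yaw":0,"grip":0.1},{"dx":0,"dy":0,"dz":0,"yaw":0,"grip":0.05},{"dx":0,"dy":0,"dz":0,"yaw":0,"grip":0.05}]' 10; python3 fl.py; python3 -c "
from h import *
need(658,17.9,230,.134)"
```

```text
clock: 31.05
position: [620.5, 13.3, 210.7]
eef_rot: [0.658, 0.753, -0.0, -0.0]
force: [-0.4, 0.2, -4.1]
finger_gap: 11.4
gripper_force: 10.0
top 382 flap angle(face) 0.5355890452366283 x at z~190 -45.28525936428093
  bar pts 0  
side 175 flap angle(face) 0.5506679894455392 x at z~190 -46.91186008528247
  bar pts 0  
tilt z [-0.  0. -1.] psi 0.136 | yaw 0.002 | shift before yaw [-0.0006  0.0378 -0.0193] | after yaw [-0.0005  0.0378 -0.0193] q6 -0.20 clk 31.2 F [ 1.5  0.6 -4.5] gap 11.8 pos [620.5  13.3 210.7]
```

```bash
python3 -c "
import numpy as np
t=np.append(np.linspace(.4075,1.5075,21),[1.54,1.571]);x=7*np.cos(t)-182*np.sin(t);z=182*np.cos(t)+7*np.sin(t)
for i in range(len(t)-1):print('%.3f dy %.4f dz %.4f'%(t[i+1],(x[i+1]-x[i])/1e3,-(z[i+1]-z[i])/1e3))"
```

```text
0.462 dy -0.0092 dz 0.0039
0.517 dy -0.0090 dz 0.0044
0.573 dy -0.0088 dz 0.0049
0.627 dy -0.0085 dz 0.0053
0.682 dy -0.0082 dz 0.0058
0.738 dy -0.0078 dz 0.0062
0.792 dy -0.0075 dz 0.0067
0.848 dy -0.0071 dz 0.0071
0.903 dy -0.0067 dz 0.0074
0.958 dy -0.0063 dz 0.0078
1.013 dy -0.0059 dz 0.0081
1.068 dy -0.0054 dz 0.0084
1.123 dy -0.0049 dz 0.0087
1.178 dy -0.0044 dz 0.0090
1.232 dy -0.0039 dz 0.0092
1.288 dy -0.0034 dz 0.0094
1.343 dy -0.0029 dz 0.0096
1.397 dy -0.0024 dz 0.0097
1.453 dy -0.0018 dz 0.0098
1.508 dy -0.0013 dz 0.0099
1.540 dy -0.0005 dz 0.0059
1.571 dy -0.0003 dz 0.0056
```

```bash
python3 -m pendant '[{"dx":0,"dy":-0.0092,"dz":0.0039,"yaw":0,"grip":0.05},{"dx":0,"dy":-0.0090,"dz":0.0044,"yaw":0,"grip":0.05},{"dx":0,"dy":-0.0088,"dz":0.0049,"yaw":0,"grip":0.05},{"dx":0,"dy":-0.0085,"dz":0.0053,"yaw":0,"grip":0.05},{"dx":0,"dy":-0.0082,"dz":0.0058,"yaw":0,"grip":0.05},{"dx":0,"dy":-0.0078,"dz":0.0062,"yaw":0,"grip":0.05},{"dx":0,"dy":-0.0075,"dz":0.0067,"yaw":0,"grip":0.05},{"dx":0,"dy":0,"dz":0,"yaw":0,"grip":0.05}]' 12
```

```text
clock: 32.05
position: [562.6, 5.5, 171.9]
eef_rot: [0.657, 0.754, 0.001, 0.0]
force: [12.9, 1.3, -16.1]
finger_gap: 11.5
gripper_force: 12.0
```

```bash
python3 -m pendant '[{"dx":0,"dy":-0.0040,"dz":0.0088,"yaw":0,"grip":0.05},{"dx":0,"dy":-0.0067,"dz":0.0084,"yaw":0,"grip":0.05},{"dx":0,"dy":-0.0063,"dz":0.0078,"yaw":0,"grip":0.05},{"dx":0,"dy":-0.0059,"dz":0.0081,"yaw":0,"grip":0.05},{"dx":0,"dy":-0.0054,"dz":0.0084,"yaw":0,"grip":0.05}]' 12; python3 -c "
from h import *
need(658,17.9,230,.134)";python3 fl.py
```

```text
clock: 32.55
position: [535.2, 1.8, 132.2]
eef_rot: [0.657, 0.754, 0.002, 0.001]
force: [11.5, 2.3, -7.7]
finger_gap: 11.7
gripper_force: 12.0
tilt z [ 0.004  0.001 -1.   ] psi 0.137 | yaw 0.003 | shift before yaw [-0.0008  0.1242 -0.0973] | after yaw [-0.0004  0.1242 -0.0973] q6 -0.23 clk 32.5 F [11.5  2.3 -7.7] gap 11.7 pos [535.2   1.8 132.2]
top 917 flap angle(face) 1.1474612116177256 x at z~190 None
  bar pts 0  
side 2040 flap angle(face) 1.1345966990669294 x at z~190 -130.24062071904785
  bar pts 0
```

```bash
python3 -m pendant '[{"dx":0,"dy":-0.0029,"dz":0.0092,"yaw":0,"grip":0.05},{"dx":0,"dy":-0.0039,"dz":0.0090,"yaw":0,"grip":0.05},{"dx":0,"dy":-0.0034,"dz":0.0092,"yaw":0,"grip":0.05},{"dx":0,"dy":-0.0030,"dz":0.0094,"yaw":0,"grip":0.05},{"dx":0,"dy":-0.0025,"dz":0.0090,"yaw":0,"grip":0.05},{"dx":0,"dy":0,"dz":0,"yaw":0,"grip":0.05}]' 12; python3 fl.py
```

```text
clock: 33.35
position: [518.9, -0.5, 85.1]
eef_rot: [0.657, 0.754, 0.001, 0.001]
force: [7.0, 3.2, -4.7]
finger_gap: 11.6
gripper_force: 12.0
top 2104 flap angle(face) 1.4038064216810355 x at z~190 None
  bar pts 0  
side 2463 flap angle(face) 0.9212266649111712 x at z~190 -124.37687649773731
  bar pts 0
```

```bash
python3 -m pendant '[{"dx":0,"dy":-0.0010,"dz":0.0075,"yaw":0,"grip":0.05},{"dx":0,"dy":-0.0012,"dz":0.0075,"yaw":0,"grip":0.05},{"dx":0,"dy":-0.0008,"dz":0.007,"yaw":0,"grip":0.05},{"dx":0,"dy":-0.0004,"dz":0.006,"yaw":0,"grip":0.05},{"dx":0,"dy":0,"dz":0.004,"yaw":0,"grip":0.05},{"dx":0,"dy":0,"dz":0,"yaw":0,"grip":0.05}]' 12;python3 -m pendant '[{"dx":0,"dy":0,"dz":0.002,"yaw":0,"grip":0.05},{"dx":0,"dy":0,"dz":0,"yaw":0,"grip":0.05}]' 12; python3 -m pendant '[{"dx":0,"dy":0,"dz":0.002,"yaw":0,"grip":0.05},{"dx":0,"dy":0,"dz":0,"yaw":0,"grip":0.05}]' 12; cat > lv.py <<'E'
from h import *
np.set_printoptions(precision=2,suppress=True)
O=np.array([685.7,21.6]);a=.134;ex=np.array([np.cos(a),np.sin(a)]);ey=np.array([-ex[1],ex[0]])
for c in('top','side'):
    v=manip.get_image(c);W=cloud(v).reshape(-1,3);im=v['image'].reshape(-1,3).astype(int)
    S=np.c_[(W[:,:2]-O)@ex,(W[:,:2]-O)@ey,W[:,2]]
    m=(im[:,2]>1.6*im[:,0]+20)&(abs(S[:,1])<140)&(S[:,2]>50)&(S[:,2]<140)&(S[:,0]<-15)&(S[:,0]>-135);P=S[m]
    k=np.polyfit(P[:,0],P[:,2],1);print(c,len(P),'z=',k,'theta',np.pi/2+np.arctan(k[0]) ,'z near end',np.median(P[P[:,0]<-120][:,2]),'z hinge',np.median(P[P[:,0]>-30][:,2]))
E
python3 lv.py
```

```text
clock: 34.15
position: [516.0, -1.7, 55.1]
eef_rot: [0.657, 0.754, 0.0, 0.001]
force: [1.0, 1.7, 5.9]
finger_gap: 11.3
gripper_force: 12.0
clock: 34.35
position: [516.0, -1.8, 53.8]
eef_rot: [0.657, 0.754, 0.0, 0.001]
force: [-1.0, 0.6, 12.6]
finger_gap: 11.3
gripper_force: 12.0
clock: 34.55
position: [516.1, -2.0, 52.0]
eef_rot: [0.657, 0.754, 0.0, 0.001]
force: [-2.2, -0.1, 13.6]
finger_gap: 11.6
gripper_force: 12.0
top 1802 z= [ 0.01 74.01] theta 1.5822262248620613 z near end 72.82166576133386 z hinge 73.72810171580329
side 1991 z= [ 0.01 73.64] theta 1.583269291568196 z near end 71.82644118368376 z hinge 72.7973890629496
```

```bash
python3 -m pendant '[{"dx":0,"dy":0,"dz":-0.003,"yaw":0,"grip":0.1},{"dx":0,"dy":0,"dz":0,"yaw":0,"grip":0.22},{"dx":0,"dy":0,"dz":0,"yaw":0,"grip":0.25},{"dx":0,"dy":0,"dz":0,"yaw":0,"grip":0.25}]' 12;python3 -m pendant '[{"dx":0,"dy":0,"dz":-0.01,"yaw":0,"grip":0.25},{"dx":0,"dy":0,"dz":-0.03,"yaw":0,"grip":0.25},{"dx":0,"dy":0,"dz":-0.05,"yaw":0,"grip":0.25},{"dx":0,"dy":-0.03,"dz":-0.04,"yaw":0,"grip":0.25},{"dx":0,"dy":-0.05,"dz":-0.02,"yaw":0,"grip":0.25},{"dx":0,"dy":-0.05,"dz":0,"yaw":0,"grip":0.25},{"dx":0,"dy":0,"dz":0,"yaw":0,"grip":0.25}]' 12; python3 lv.py; python3 sup.py; python3 - <<'E'
from h import *
np.set_printoptions(precision=2,suppress=True)
for vn in('top','side'):
    v=manip.get_image(vn);W=cloud(v).reshape(-1,3);x,y,z=W.T
    m=(abs(z-142)<3.5)&(abs(y+376)<45)
    for n,P,x0 in(('placed',W[m&(x>482)&(x<590)][:,:2],[530,-371,.09]),('d',W[m&(x<482)&(x>370)][:,:2],[435,-379,.09]),('c',W[(abs(z-74)<3.5)&(abs(x-577)<52)&(x>530)&(abs(y+367)<40)][:,:2],[577,-367,.09])):
        r=boxfit(P,x0,90,48);print(vn,n,len(P),r.x,r.fun/max(1,len(P)))
    for n,zz in(('ramekin_mid',16),('sauce_jar',0),('tin_can',0),('cutlery_tray',0)):
        r=manip.pinpoint(n,v);print(n,round(r[0]['p'],2),atz(v,r[0]['position'],zz)[:2]) if r else 0
    cv2.imwrite(f'pics/f_{vn}.png',cv2.resize(v['image'][90:390,200:500],None,fx=2,fy=2,interpolation=cv2.INTER_CUBIC))
E
```

```text
clock: 35.05
position: [514.2, -1.3, 52.7]
eef_rot: [0.657, 0.754, -0.001, -0.001]
force: [-0.3, -1.1, 0.8]
finger_gap: 22.8
gripper_force: 0.0
clock: 35.75
position: [385.4, -18.5, 202.8]
eef_rot: [0.657, 0.754, 0.0, 0.001]
force: [-0.6, 0.2, -0.2]
finger_gap: 23.3
gripper_force: 0.0
top 3711 z= [ 0.01 73.95] theta 1.5778875020674674 z near end 73.27674795503049 z hinge 73.45005321172164
side 2448 z= [ 0.01 73.59] theta 1.5838890343857381 z near end 72.43121734397795 z hinge 73.22658618575349
top R all minx [-137.2 -136.8] top(z>56) minx [-135.  -134.9 -132.7] y [-133.6 -118.   -96.4] 8 hist [ 0  0  0  0  0  0 19  0  0  0  0  0  0  0  0  0  0  0  0  0]
top L all minx [-137.1 -137.1] top(z>56) minx [-133.9 -133.8 -132.3] y [123.4 130.7 146.1] 5 hist [ 0  0  0  0  0  0 20  0  0  0  0  0  0  0  0  0  0  0  0  0]
side R all minx [-137.4 -136.1] top(z>56) minx [-136.4 -134.7  -81.6] y [-148.8 -146.  -125.9] 76 hist [ 0  0  0  0  0  0 25  6  4  6  2  7  6  6  4  5  3  5  4  4]
side L all minx [-138.4 -137.9] top(z>56) minx [-133.9 -133.8 -132.7] y [103.8 115.2 122. ] 4 hist [ 0  0  0  0  0  0 17  0  0  0  0  0  0  0  0  0  0  0  0  0]
top placed 565 [ 530.88 -372.66    0.09] 0.008875067392831034
top d 592 [ 435.12 -379.1     0.09] 0.007344907004942827
top c 246 [ 578.95 -366.35    0.08] 0.011560931393246739
sauce_jar 0.75 [720.97 228.86]
tin_can 0.8 [715.34 229.16]
cutlery_tray 0.74 [482.57 369.41]
side placed 650 [ 530.58 -373.51    0.1 ] 0.044728489364280005
side d 678 [ 434.86 -380.31    0.09] 0.054362187143603496
side c 300 [ 578.24 -369.3     0.13] 0.046307556901574454
sauce_jar 0.75 [ 759.5 -173.9]
tin_can 0.67 [547.58 183.09]
cutlery_tray 0.87 [480.88 382.68]
```

View pics/f_side.png

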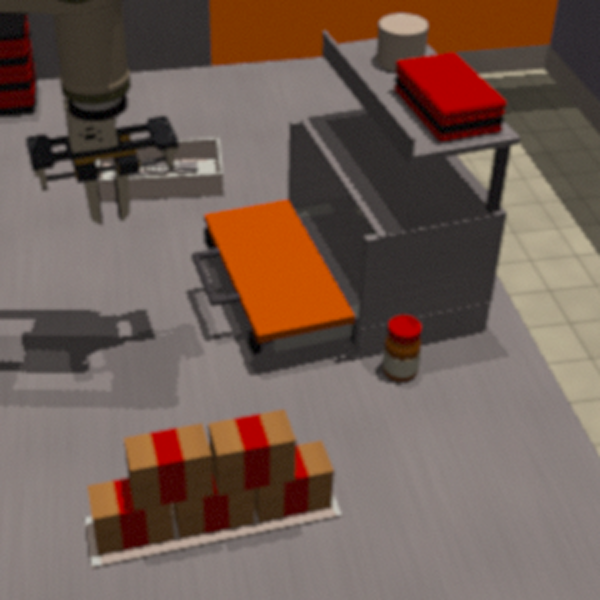

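View pics/f_top.png

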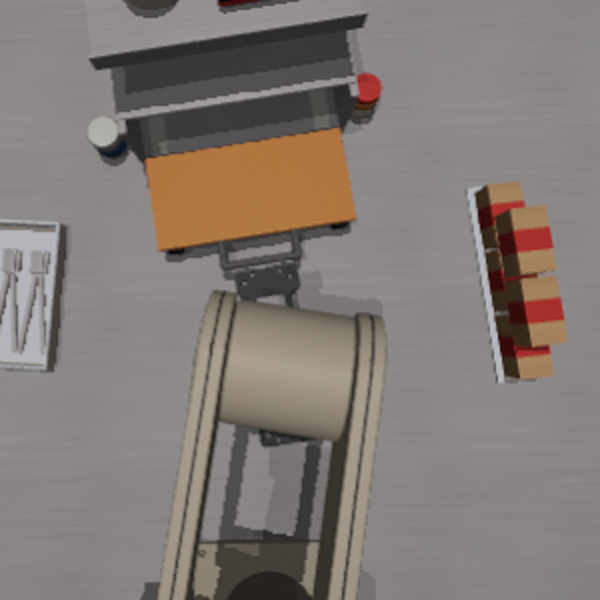

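```bash
python3 -c "
from plant import manip
print(manip.job_done())"
```

```text
the job is handed in; nothing more can be done
None
```

The job is handed in at about 36 s: the carton is on the stack (6 mm from its neighbour, about 2 mm out of line), both supports were pulled to a hard stop before the flap moved (I measured about 97 mm of travel, not 115), and the flap was lowered in the grip until it lay level on them. The pendant allows no tilt, so I dragged the flap open the first 0.17 rad by its bar and then gripped it. One hooked pull on the right support reached about 71 N at the fingers before I eased off. In the last pictures the rest of the stack, the tray, jar and can look unmoved, but the ramekin is hidden under the flap.

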